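# Fit the painter's bridge to the decorating wheel

## Robot

A 7-joint arm with a two-finger parallel gripper is mounted at the origin on the work surface. World frame = base frame: x ahead of the robot, y to its left, z up, the work surface at z = 0. Lengths are in m, angles in rad, forces in N, time in s.
With the tool pointing down it reaches from about 0.4 to 0.85 m from the base axis. Payload 10.4 kg.
Tool frame: the origin (TCP) lies at the very end of the fingers, on their centre line; the grasp point (between the pads) lies 19 mm behind it; x points along the fingers, z is the direction in which the jaws open and shut, and the axes are right-handed (so a half turn about x gives the same grasp; the last joint's range is limited). The gripper opens to 85 mm and grips with 20 to 120 N. Pads are 22 mm wide; open, the fingers measure 114 mm over their backs; the gripper's body (76 mm by 85 mm) begins 54 mm behind the grasp point. The pads swing forward as they close: fully open they stand 13 mm farther back than shut.
Start: joints at [1.082, 0.332, -0.065, 1.46, 0.022, 1.35, -0.088], TCP at [0.281, -0.558, 0.231] pointing down, gripper open.
Joint ranges: [-2.6, 2.6], [-0.5, 2.12], [-1.47, 1.34], [0.16, 2.42], [-1.27, 4.41], [0.06, 2.06], [-2.6, 2.6]. Speed limits (rad/s): [2.22, 2.22, 2.79, 2.79, 3.14, 3.14, 3.14].

## Interface

Orientations are given as a unit quaternion [x, y, z, w].
In Python, from workcell import readout, camera, manip gives the robot as it stands.
- The arm moves only by the shell command python3 -m inch 'ROWS' [FORCE]. ROWS is JSON, a list of rows, each a list of 3 entries, a list of its own where there are three numbers: the turn, a rotation vector about the tool's x, y, z in degrees, then the shift along the tool's x, y, z in mm, then the closure, from 0 (fully open) to 1 (shut). In form: [[[wx, wy, wz], [dx, dy, dz], hand], ...]. A call has 1 to 10 rows; each row is the pose to reach, as a shift and turn from the pose measured when the call began, along the tool's axes at that moment; what a row does not reach only later rows make up. A row lasts 1/8 s, in which the tool goes at most 62.5 mm and 10.7 degrees, less where a joint would pass 70% of its speed; a pose out of reach is approached as far as the arm can. A call with a gripper value outside its range is refused whole. The fingers move at their own pace and stop on an object; FORCE is the grip in N (left out, the last holds). Time passes only in rows, so rows that repeat a pose let the fingers close. It gives the time, the measured TCP pose, the force and the opening at its end, in the units of the state.
- readout.get_obs(): the state, without advancing time (a new reading comes with each control period).
- camera(name): name is "side" or "top"; returns a dict with "pixels" (420x560x3 uint8, red, green, blue), "range_z" (420x560 float32, m along the optical axis (not along the pixel's ray), 0 where there is no reading), "intrinsics" (3x3 intrinsics, pixels), "extrinsics" (4x4, takes a point from world to camera coordinates). Camera axes: x right, y down, z forward; pixel columns grow to the right and rows downward; lengths in m; the calibration is good to about 2 mm. A picture is of the moment at which its call begins.
- manip.hand_in(): hands the job in, once; it reports no verdict.
The state is a dict: "clock": time; "joint_pos": joint angles; "joint_velocities": joint speeds; "tau": joint torques, N m; "position": TCP position; "ee_rot": TCP orientation; "ft_force": force on the tool from outside, world axes, zero at the start; "torque": the same for the moment, N m; "grip_width": opening from 0.0 (shut) to 1.0 (fully open).
Only numpy, scipy, OpenCV 4.12 (cv2) and the standard library are available. Lean on these libraries where they do the work, as an engineer would, in place of code of your own. Each camera call takes 0.05 s, during which the arm holds its last target.

## Task

Fit the wooden hand-rest bar across the decorating wheel: lay it in the bracket and the saddle and push it past the sprung button, home against the stop on the bracket post, so that the slots line up. Then pass the orange winged thumbscrew down through both slots, press it down against its spring, turn it a quarter turn clockwise to its stop and let go, so that it springs up locked. Go gently, forcing neither bar nor screw, and leave the wet plate and all the other things undisturbed.

Things in the scene. Friction and masses are not known exactly. Their poses are not given: they have to be found in the camera images.
- station: Decorating wheel with bridge posts, fixed. Grey base board 170 x 290 x 18 mm; origin on the table under the wheel's axis, z up, y along the bridge towards the bracket post. The turntable (152 mm across, top 61 mm up) stands between the bracket (+y) and a saddle (-y). Their floors are both 110 mm above the table and carry the bar.
- stop_pad: End stop: brass pad on the bracket post's face that ends the channel, 32 mm wide, 12 mm high; origin at the centre of its flat face (station frame 0, 120, 118 mm), axes as the station's. The channel runs 50 mm from it towards -y, 37.4 mm wide between cheeks 9 mm high, with lips above that flare to 46 mm apart at 14 mm above the floor. Push until the bar no longer gives.
- catch (a point): Sprung round button (brass, 16 mm ball, spring about 6.5 N plus 2 N per mm) that stands 2.4 mm out of the channel's +x cheek, 9 mm before the stop pad (station frame 18.7, 111, 116 mm). It holds the bar from rattling. Lay the bar at least 15 mm short of home to clear it; pushing past it takes 7 to 13 N, and sliding on to the post 4 to 9 N.
- saddle (a point): Centre of the saddle's floor (station frame 0, -105, 110 mm), 24 mm long in y, 48 mm wide between lips 11 mm high.
- bracket_slot (a point): Centre of the slot in the channel floor, at its top face (station frame 0, 95, 110 mm), axes as the station's. 10.5 mm across (x), 25 mm long (y), plate 5 mm. Beneath: a 2.5 mm ridge beside the slot (underside 7.5 mm below the floor), a cross notch 9.5 mm wide along x where the pin locks, and blocks that allow only a clockwise turn (seen from above) and stop it at a quarter turn.
- bar: The bridge: loose beech bar 36 mm wide (x), 240 mm long (y), 16 mm thick, 0.13 to 0.22 kg, lying flat on the table; origin at the centre of its underside, z up. The slot end is +y; the -y end has a dark band. Its slot, framed in brass, is 11.5 x 26 mm, right through. Grip it across its width at mid-length.
- bar_slot (a point): Centre of the bar's slot at the bar's underside (bar frame 0, 95, 0 mm), axes as the bar's. With the bar home it coincides with bracket_slot.
- bar_end (a point): Centre of the bar's flat end face at the slot end (bar frame 0, 120, 8 mm); home, it touches stop_pad.
- block: Dark wooden parking block 56 x 150 x 34 mm, fixed, origin under its centre, with two slots 11.5 x 26 mm (long along its y) at y = -37.5 and +37.5 mm. The thumbscrew and a spare screw stand in them, each in either place.
- thumbscrew: Quarter-turn thumbscrew 65 mm long, 0.07 kg, standing in the block, collar on its top face. Origin at the lower tip on the axis, z up. Shank 8 mm thick; cross pin low down; spring collar; hub 22 mm across from 37 to 43 mm; orange wing above. Home in the bar and locked, the tip is about 12 mm below the bracket floor and the wing lies across the bar.
- screw_pin (a point): Centre of the cross pin, on the axis 3.5 mm above the tip; 7 mm thick, 22 mm long in y, flat on top, rounded below, parallel to the wing. It clears the ridge and can turn only while the tip is pressed 14.5 mm or more below the bracket floor (13 N on the spring); the collar bottoms at 15.8 mm (15.5 N). Released after the quarter turn, it springs up 2.5 mm into the notch.
- screw_collar (a point): Centre of the spring collar's underside when free, on the axis 26 mm above the tip. The collar is 27 mm across, 4 mm thick and slides up the shank by at most 5.8 mm against its spring: 5 N to start it, then 1.8 N per mm. In the bridge it meets the bar's top when the tip is 10 mm below the bracket floor.
- screw_wing (a point): Centre of the orange wing, on the axis 54 mm above the tip; 10 mm thick (x), 40 mm long (y), 22 mm high; axes as the screw's. Grip it across its thickness.
- spare: Spare plain screw with a round black knob 28 mm across, standing in the other slot of the block, its top 67 mm above the table. Leave it.
- plate: Freshly painted plate 120 mm across and 13 mm high, loose on the turntable (rim 75 mm above the table). Origin at the centre of its underside. Leave it.
- vase_white: Small white vase 49 mm across, 64 mm high, on a terracotta board. Leave it.
- vase_brown: Small brown vase 53 mm across, 70 mm high, on the same board. Leave it.
- teacup: Blue tea cup, 72 mm across, 60 mm high. Leave it.
- bowl: White bowl, 110 mm across, 55 mm high. Leave it.
- paint_jar: Amber paint jar with a red cap, 48 mm across, 55 mm high. Leave it.
- paint_jar2: Amber paint jar with a blue cap, 48 mm across, 55 mm high. Leave it.
Not all that is in view belongs to the job. Several things look just like the bar: the one meant starts farthest to the robot's right.

How it is judged:
By the outcome, as a careful person would: the job done as asked, in the order asked, and still so for the second after the job is handed in, with the robot touching nothing.
It also fails if it takes over 72 s, if anything falls off the work surface, if the arm or the gripper's body presses on something with over 40 N, if the wrist force passes 120 N, or if a joint passes its speed limit or range.

## Working session

There is one attempt and no reset: what is moved stays moved. The work goes in short steps, Python scripts to look and compute and a shell command to move; the robot and the scene stay as the last step left them, time stands still between calls to the robot, and variables do not carry over. Pictures are saved under pics/ and viewed, and the job is handed in when it is done.

```bash
ls; mkdir -p pics; python3 - <<'E'
from workcell import readout, camera, manip
import cv2,numpy as np
print(readout.get_obs())
for n in("side","top"):
    c=camera(n); cv2.imwrite(f"pics/{n}0.png",c["pixels"][:,:,::-1]); print(n,c["intrinsics"],c["extrinsics"])
    np.savez(f"/tmp/{n}0.npz",**c)
E
```

```text
pics
{'clock': 0.0, 'joint_pos': array([ 1.08239335,  0.33286807, -0.06471871,  1.46095477,  0.02157318,
        1.34990086, -0.08848694]), 'joint_velocities': array([-0.0006906 ,  0.00133386, -0.00187616, -0.0022806 ,  0.00219442,
       -0.0016132 , -0.00056142]), 'tau': array([-3.19712308e-04, -6.25452375e+01,  4.87099984e-02, -3.91603303e+01,
        1.60842820e-02,  1.00556941e-02, -5.55322060e-06]), 'position': array([ 0.28055327, -0.55806428,  0.23051192]), 'ee_rot': array([ 0.37134153,  0.60234846, -0.37082969,  0.60147081]), 'ft_force': array([0.76168346, 0.65779381, 0.29549196]), 'torque': array([-0.0229216 , -0.00759858,  0.01110221]), 'grip_width': 1.0017576835660933}
side [[428.21451447   0.         283.1551614 ]
 [  0.         428.21451447 219.21208016]
 [  0.           0.           1.        ]] [[-0.83715192 -0.54682423 -0.01264599  0.46744401]
 [-0.28072544  0.44938516 -0.84808384  0.18243372]
 [ 0.46943572 -0.70642497 -0.52971112  0.93017815]
 [ 0.          0.          0.          1.        ]]
top [[484.84021868   0.         275.98298717]
 [  0.         484.84021868 211.30652426]
 [  0.           0.           1.        ]] [[-0.02119662 -0.99962694 -0.01722479  0.11515206]
 [-0.99547769  0.02269812 -0.09224405  0.49686353]
 [ 0.09260061  0.01519163 -0.99558744  1.28711246]
 [ 0.          0.          0.          1.        ]]
```

View pics/side0.png

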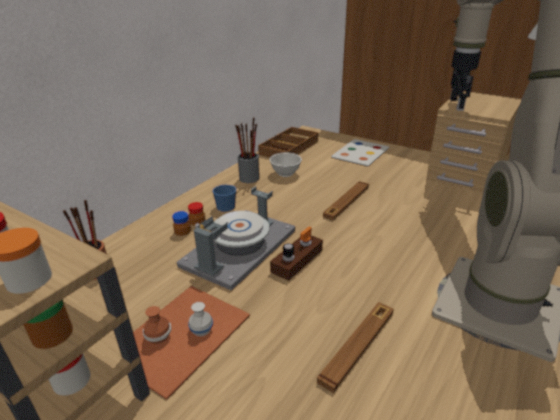

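View pics/top0.png

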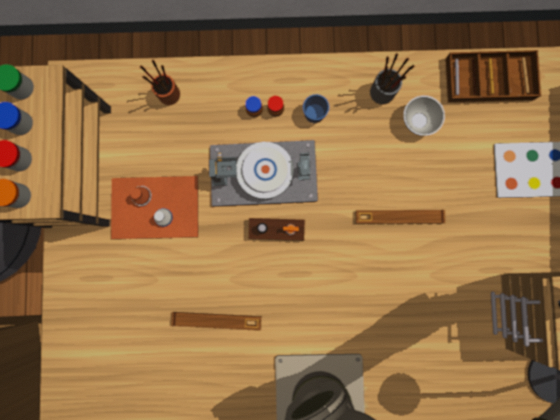

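```bash
cat > h.py <<'E'
from workcell import readout, camera, manip
import cv2,numpy as np
from scipy.spatial.transform import Rotation as R
def shot(n,tag,crop=None,s=1):
    c=camera(n); np.savez(f"/tmp/{tag}.npz",**c)
    save(c,tag,crop,s); return c
def load(t): return dict(np.load(f"/tmp/{t}.npz"))
def save(c,tag,crop=None,s=1):
    p=c["pixels"][:,:,::-1]
    if crop: x0,y0,x1,y1=crop; p=p[y0:y1,x0:x1]
    p=cv2.resize(p,None,fx=s,fy=s,interpolation=cv2.INTER_CUBIC); cv2.imwrite(f"pics/{tag}.png",p)
def world(c):
    K=c["intrinsics"];E=c["extrinsics"];z=c["range_z"].astype(float)
    v,u=np.mgrid[:z.shape[0],:z.shape[1]]
    P=np.stack([(u-K[0,2])/K[0,0]*z,(v-K[1,2])/K[1,1]*z,z],-1)
    W=(P-E[:3,3])@E[:3,:3]; W[z==0]=np.nan; return W
def proj(c,p):
    q=c["extrinsics"][:3,:3]@np.asarray(p)+c["extrinsics"][:3,3]; q=c["intrinsics"]@q; return q[:2]/q[2]
def ray(c,u,v,z):
    E=c["extrinsics"];K=c["intrinsics"]
    d=E[:3,:3].T@np.array([(u-K[0,2])/K[0,0],(v-K[1,2])/K[1,1],1]); o=-E[:3,:3].T@E[:3,3]
    return o+d*(z-o[2])/d[2]
E
python3 - <<'E'
from h import *
c=load("top0"); save(c,"topA",(200,135,460,245),3); 
s=load("side0"); save(s,"sideA",(170,170,390,290),3)
W=world(c); 
for (u,v) in [(364,217),(400,217),(440,217),(375,225),(216,321),(265,170),(222,168),(301,168),(212,200),(262,228),(291,229)]: print(u,v,W[v,u].round(4))
E
```

```text
364 217 [ 0.4802 -0.1361  0.0018]
400 217 [ 0.4772 -0.232   0.0114]
440 217 [ 0.4746 -0.3389  0.0145]
375 225 [ 0.4578 -0.1658 -0.0012]
216 321 [0.2096 0.2707 0.0163]
265 170 [0.605  0.1301 0.0688]
222 168 [0.6218 0.2494 0.0219]
301 168 [0.6004 0.0369 0.1105]
212 200 [0.535  0.2785 0.0158]
262 228 [0.4521 0.1407 0.0728]
291 229 [0.4478 0.0655 0.0722]
```

View pics/topA.png

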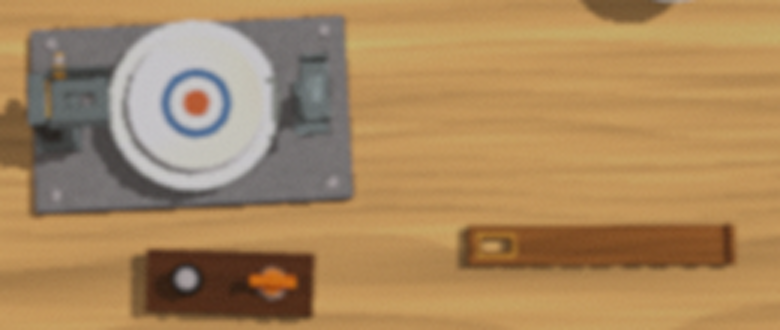

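View pics/sideA.png

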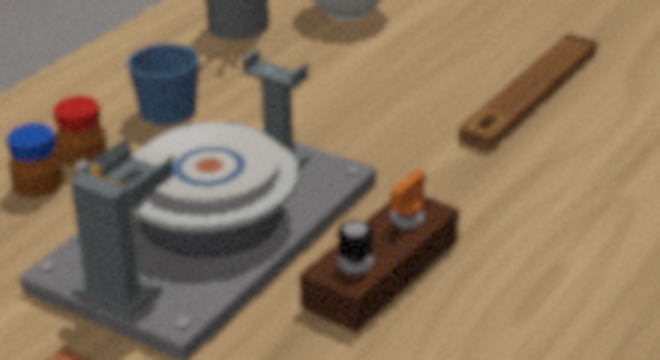

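Candidates for the bar in the top image are (400,217), at y≈-0.23, and (216,321), at y≈+0.27. The first is farthest to the robot's right. The crop shows its brass slot at the left (+y) end and a dark band at the right end, so it is the one meant. The orange wing is the right-hand screw in the block (crop 273,282), and the spare's knob is on the left. The bracket is the left (+y) post.

Next I'll fit the poses from edges.

```bash
cat >> h.py <<'E'
from scipy.optimize import least_squares
from scipy.ndimage import map_coordinates, gaussian_filter
def hull_fit(c,dims,z0,x0,rng=5,it=6,sx=0,sy=0,verbose=0):
    """fit box silhouette (dims lx,ly,h; origin centre bottom at z0) pose x,y,yaw"""
    im=gaussian_filter(c["pixels"].astype(float),(0.7,0.7,0)); p=np.array(x0,float)
    lx,ly,h=dims
    V=np.array([[a*lx/2,b*ly/2,k] for a in(-1,1) for b in(-1,1) for k in(0,h)])
    def verts(p):
        Rz=R.from_euler('z',p[2]).as_matrix(); return V@Rz.T+[p[0],p[1],z0]
    def pv(p): 
        return np.array([proj(c,q) for q in verts(p)])
    for i in range(it):
        r=rng if i<3 else 2.5
        P=pv(p); hi=cv2.convexHull(P.astype(np.float32),returnPoints=False).ravel()
        obs=[]
        for a,b in zip(hi,np.roll(hi,-1)):
            d=P[b]-P[a]; L=np.linalg.norm(d)
            if L<12: continue
            n=np.array([-d[1],d[0]])/L; ts=np.arange(4,L-4,1.0)/L
            o=np.arange(-r,r+.01,.25)
            X=P[a]+ts[:,None]*d; S=X[:,None]+o[None,:,None]*n
            prof=np.stack([map_coordinates(im[...,k],[S[...,1],S[...,0]],order=1) for k in range(3)],-1)
            g=np.linalg.norm(np.gradient(prof,.25,axis=1),axis=-1)
            g=gaussian_filter(g,(3,1)); m=g.argmax(1); ok=(m>0)&(m<len(o)-1)&(g.max(1)>4)
            for t,mm in zip(ts[ok],o[m[ok]]): obs.append((a,b,t,n,mm))
        def res(q):
            Q=pv(q); return [ (Q[a]+t*(Q[b]-Q[a])-P[a]-t*(P[b]-P[a]))@n-mm for a,b,t,n,mm in obs]
        s=least_squares(res,p,loss='soft_l1',f_scale=.4,x_scale=[.01,.01,.05]); p=s.x
    if verbose: print(len(obs),"rms px",np.sqrt(np.mean(np.square(res(p)))))
    return p
def drawbox(c,img,dims,z0,p,s,off,col=(0,0,255)):
    lx,ly,h=dims; Rz=R.from_euler('z',p[2]).as_matrix()
    for k in(0,h):
        q=[(proj(c,Rz@[a*lx/2,b*ly/2,k]+[p[0],p[1],z0])-off+.5)*s for a,b in((-1,-1),(-1,1),(1,1),(1,-1))]
        cv2.polylines(img,[np.int32(np.round(q))],True,col,1)
E
python3 - <<'E'
from h import *
O={"bar":((.036,.24,.016),(.476,-.232,-.02)),"board":((.170,.290,.018),(.605,.13,-.02)),"block":((.056,.15,.034),(.45,.103,.0))}
for n in("top","side"):
    c=load(n+"0"); im={}
    for k,(d,x0) in O.items():
        p=hull_fit(c,d,0,x0,rng=6,verbose=1); print(n,k,p[:2].round(4),np.degrees(p[2]).round(2)); im[k]=p
    off=np.array((200,135) if n=="top" else (170,170)); s=3
    img=cv2.imread(f"pics/{n}A.png")
    for k in im: drawbox(c,img,O[k][0],0,im[k],s,off)
    cv2.imwrite(f"pics/{n}fit.png",img)
E
```

```text
174 rms px 0.5800797931768158
top bar [ 0.4781 -0.2272] -0.95
304 rms px 0.5574387593396863
top board [0.6066 0.1384] 1.43
121 rms px 0.5922900917469288
top block [0.4502 0.1049] -3.54
0 rms px nan
side bar [  0.1088 -18.5969] -1.85
243 rms px 0.8591925189834366
side board [0.6051 0.142 ] 1.64
95 rms px 0.22203513816277495
side block [0.4482 0.1045] -3.48
  return _methods._mean(a, axis=axis, dtype=dtype,
  ret = ret.dtype.type(ret / rcount)
```

View pics/topfit.png

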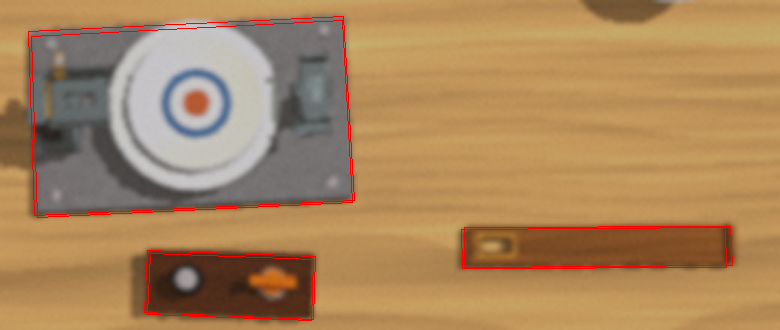

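View pics/sidefit.png

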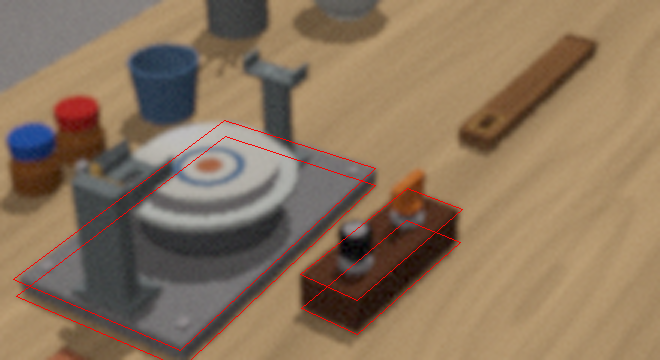

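```bash
python3 - <<'E'
from h import *
O={"bar":((.036,.24,.016),(.478,-.228,-.017)),"board":((.170,.290,.018),(.6066,.1384,.025)),"block":((.056,.15,.034),(.45,.1045,-.061))}
for n in("side",):
    c=load(n+"0"); im={}
    E=c["extrinsics"]; print("cam",-E[:3,:3].T@E[:3,3])
    img=cv2.imread(f"pics/{n}A.png")
    for k,(d,x0) in O.items():
        p=hull_fit(c,d,0,x0,rng=3,verbose=1); print(n,k,p[:2].round(4),np.degrees(p[2]).round(2)); im[k]=p
        drawbox(c,img,d,0,x0,3,np.array((170,170)),(0,255,0)); drawbox(c,img,d,0,p,3,np.array((170,170)))
    cv2.imwrite(f"pics/{n}fit2.png",img)
E=load("top0")["extrinsics"] if 0 else None
E
```

```text
cam [0.00587659 0.83072778 0.6533561 ]
0 rms px nan
side bar [0.5062 1.4461] -1.04
243 rms px 0.8609566685389058
side board [0.6051 0.142 ] 1.65
95 rms px 0.22195926750687966
side block [0.4482 0.1045] -3.43
  return _methods._mean(a, axis=axis, dtype=dtype,
  ret = ret.dtype.type(ret / rcount)
```

View pics/sidefit2.png

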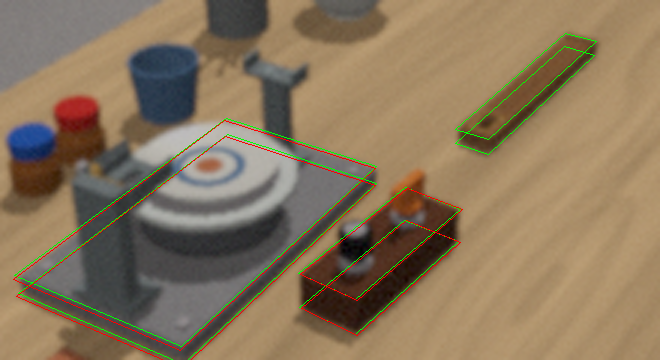

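```bash
cat >> h.py <<'E'
def st_lines():
    L=[]
    def rect(x,y0,y1,z): return [[-x,y0,z],[x,y0,z],[x,y1,z],[-x,y1,z],[-x,y0,z]]
    L.append(rect(5.25,82.5,107.5,110)); L.append(rect(18.7,70,120,119)); L.append(rect(23,70,120,124))
    L.append(rect(24,-117,-93,110)); L.append(rect(24,-117,-93,121)); L.append([[-85,-145,18],[85,-145,18],[85,145,18],[-85,145,18],[-85,-145,18]])
    return [np.array(l)/1000 for l in L]
def tf(p,l,z0=0): return l@R.from_euler('z',p[2]).as_matrix().T+[p[0],p[1],z0]
def overlay(c,tag,crop,s,sets):
    save(c,tag,crop,s); img=cv2.imread(f"pics/{tag}.png"); off=np.array(crop[:2])
    for p,lines,col in sets:
        for l in lines:
            q=np.array([proj(c,x) for x in tf(p,l)]); q=(q-off+.5)*s-.5
            cv2.polylines(img,[np.int32(np.round(q*8))],False,col,1,cv2.LINE_AA,3)
    cv2.imwrite(f"pics/{tag}.png",img)
E
python3 - <<'E'
from h import *
p=(.6066,.1384,.025)
overlay(load("side0"),"s1",(175,170,305,280),6,[(p,st_lines(),(0,255,0))])
overlay(load("top0"),"t1",(205,135,325,210),6,[(p,st_lines(),(0,255,0))])
E
```

```text
(no output)
```

View pics/s1.png

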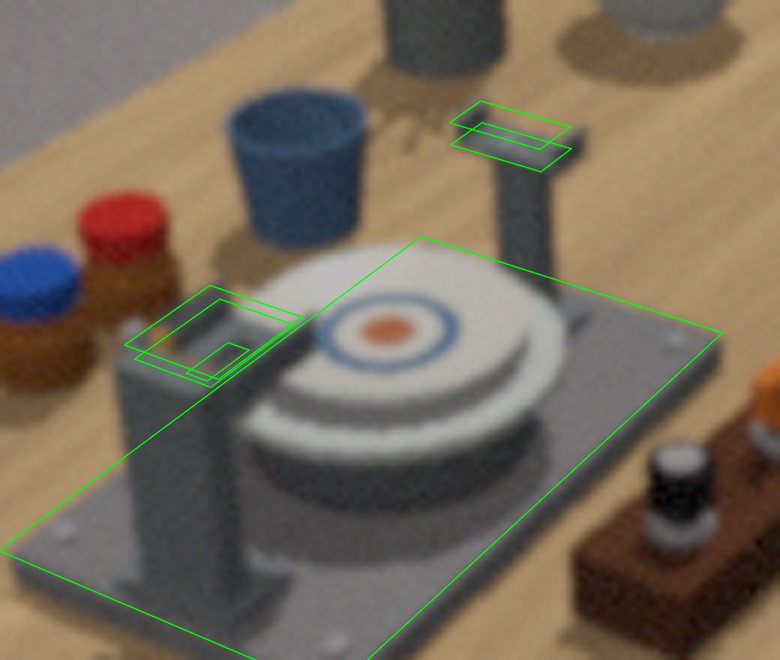

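View pics/t1.png

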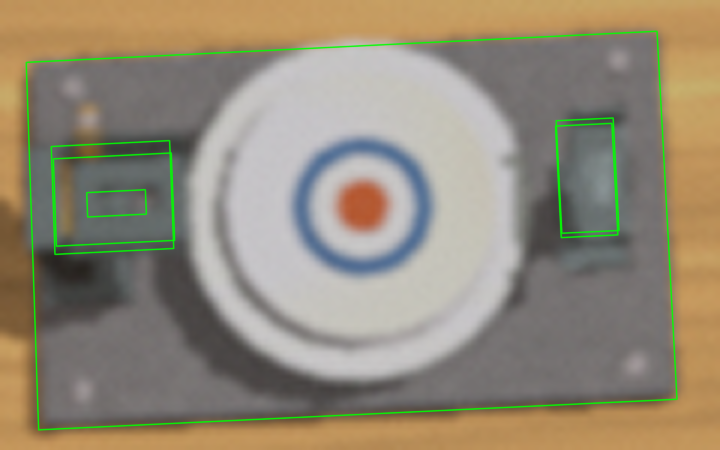

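```bash
cat >> h.py <<'E'
def st():
    o=readout.get_obs(); return o,np.array(o["position"]),R.from_quat(o["ee_rot"])
def down(yaw,flip=1):
    """tool x down, tool z along horizontal direction (cos yaw, sin yaw)*flip"""
    x=np.array([0,0,-1.]); z=flip*np.array([np.cos(yaw),np.sin(yaw),0]); y=np.cross(z,x)
    return R.from_matrix(np.stack([x,y,z],1))
def plan(pos,rot):
    o,p,r=st(); 
    print("turn",np.degrees((r.inv()*rot).as_rotvec()).round(2),"shift",(r.inv().apply(np.array(pos)-p)*1000).round(1))
def rep():
    o,p,r=st(); m=r.as_matrix()
    print("t",round(o["clock"],3),"p",(p*1000).round(1),"F",np.array(o["ft_force"]).round(1),"w",round(o["grip_width"],3),"xaxis",m[:,0].round(3),"zyaw",np.degrees(np.arctan2(m[1,2],m[0,2])).round(2),"T",np.array(o["torque"]).round(2))
E
python3 - <<'E'
from h import *
rep(); o,p,r=st(); print(r.as_matrix().round(3)); print(o["joint_pos"][6])
for f in(1,-1):
  plan([.478,-.228,.10],down(np.radians(-.95),f))
c=load("top0");W=world(c)
print(np.nanmedian(W[160:185,212:222,2]), np.round(W[165,205:245,2],3))
E
```

```text
t 0.1 p [ 280.6 -558.1  230.6] F [-0.  -0.1  1. ] w 1.0 xaxis [-0.001  0.001 -1.   ] zyaw -63.31 T [ 0.03 -0.05 -0.02]
[[-0.001  0.893  0.449]
 [ 0.001  0.449 -0.893]
 [-1.    -0.    -0.001]]
-0.08852242952332559
turn [-6.236e+01 -6.000e-02 -4.000e-02] shift [ 130.9  324.7 -206.1]
turn [ 1.1764e+02 -4.0000e-02  7.0000e-02] shift [ 130.9  324.7 -206.1]
0.11164951915736779 [-0.002  0.003  0.005  0.002  0.125  0.125  0.122  0.125  0.125  0.128
  0.124  0.106  0.113  0.11     nan  0.11   0.112  0.111  0.106  0.113
  0.111  0.11   0.108  0.109  0.11   0.112  0.107  0.109  0.107  0.111
  0.11   0.063  0.061  0.061  0.065  0.063  0.065  0.074  0.074  0.07 ]
```

```bash
python3 -m inch '[[[-8,0,0],[10,41,-26],0],[[-16,0,0],[20,81,-52],0],[[-24,0,0],[40,122,-77],0],[[-32,0,0],[60,162,-103],0],[[-40,0,0],[80,203,-129],0],[[-48,0,0],[100,244,-155],0],[[-56,0,0],[120,284,-180],0],[[-62.4,0,0],[131,325,-206],0],[[-62.4,0,0],[131,325,-206],0],[[-62.4,0,0],[131,325,-206],0]]' 20; python3 - <<'E'
from h import *
rep(); plan([.478,-.228,.10],down(np.radians(-.95)))
c=shot("top","t2",(340,150,480,270),5); c=shot("side","s2",(280,120,420,240),5)
E
```

```text
clock: 1.35
position: [0.4779, -0.2284, 0.0997]
ee_rot: [0.006, 0.708, -0.006, 0.707]
ft_force: [0.4, -0.8, -0.1]
grip_width: 1.002
t 1.35 p [ 477.9 -228.4   99.7] F [ 0.4 -0.8 -0.1] w 1.002 xaxis [-0.001  0.001 -1.   ] zyaw -0.96 T [ 0.   -0.03 -0.04]
turn [-0.01 -0.07 -0.06] shift [-0.3  0.4  0. ]
```

View pics/t2.png

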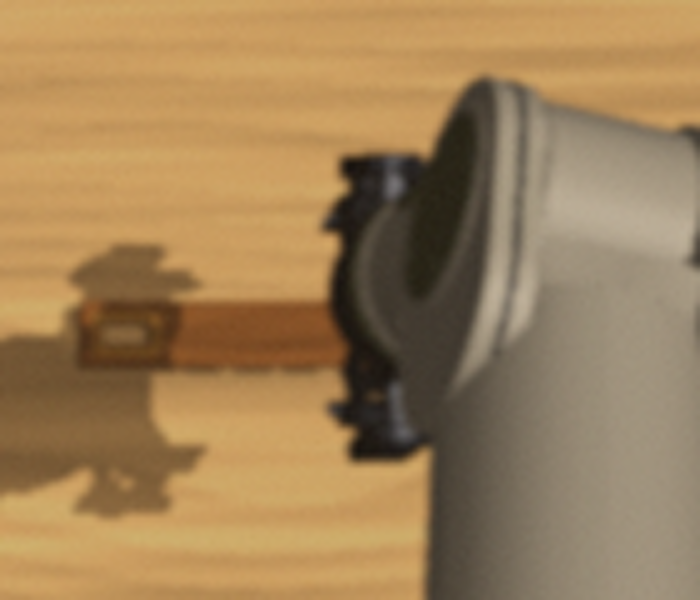

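View pics/s2.png

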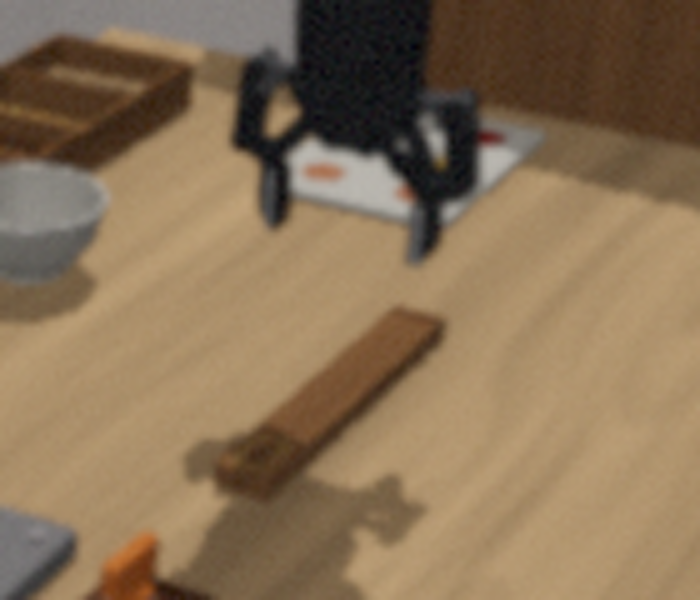

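```bash
python3 -m inch '[[[0,0,0],[35,0.4,0],0],[[0,0,0],[65,0.4,0],0],[[0,0,0],[85,0.4,0],0],[[0,0,0],[97,0.4,0],0],[[0,0,0],[97,0.4,0],0.2],[[0,0,0],[97,0.4,0],0.4],[[0,0,0],[97,0.4,0],0.6],[[0,0,0],[97,0.4,0],0.6],[[0,0,0],[97,0.4,0],0.7],[[0,0,0],[97,0.4,0],0.7]]' 40; python3 - <<'E'
from h import *
rep(); c=shot("side","s3",(280,120,420,240),5)
E
```

```text
clock: 2.7
position: [0.4783, -0.2292, 0.004]
ee_rot: [0.006, 0.707, -0.007, 0.707]
ft_force: [-1.7, 0.0, 5.9]
grip_width: 0.407
t 2.7 p [ 478.3 -229.2    4. ] F [-1.7  0.   5.9] w 0.407 xaxis [ 0. -0. -1.] zyaw -1.06 T [0.07 0.37 0.03]
```

View pics/s3.png

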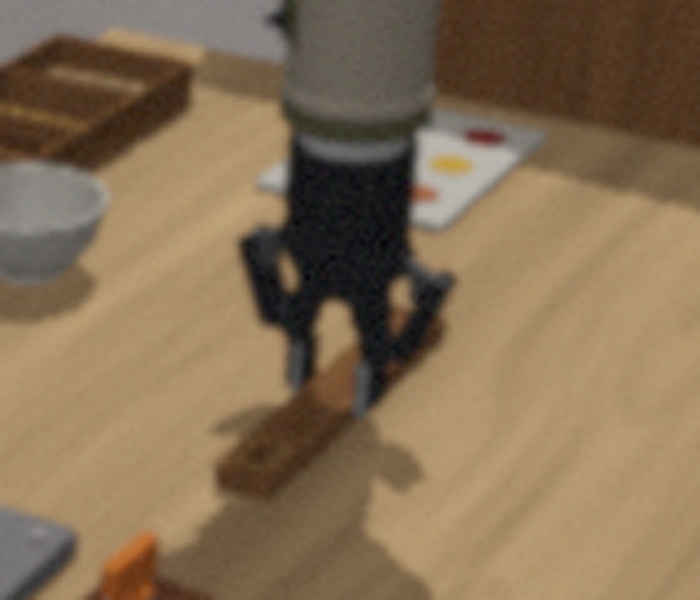

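```bash
python3 -m inch '[[[0,0,0],[0,0,0],1],[[0,0,0],[-15,0,0],1],[[0,0,0],[-45,0,0],1],[[0,0,0],[-80,0,0],1],[[0,0,0],[-120,0,0],1],[[0,0,0],[-160,0,0],1],[[0,0,0],[-190,0,0],1],[[0,0,0],[-200,0,0],1],[[0,0,0],[-200,0,0],1]]' 50; python3 - <<'E'
from h import *
rep(); c=shot("side","s4",(230,60,420,200),4); c=shot("top","t4",(300,130,500,280),4)
E
```

```text
clock: 3.88
position: [0.4781, -0.2291, 0.2041]
ee_rot: [0.006, 0.707, -0.007, 0.707]
ft_force: [0.3, -0.1, -2.7]
grip_width: 0.405
t 3.875 p [ 478.1 -229.1  204.1] F [ 0.3 -0.1 -2.7] w 0.405 xaxis [ 0.001 -0.001 -1.   ] zyaw -1.06 T [ 0.02 -0.   -0.06]
```

View pics/s4.png

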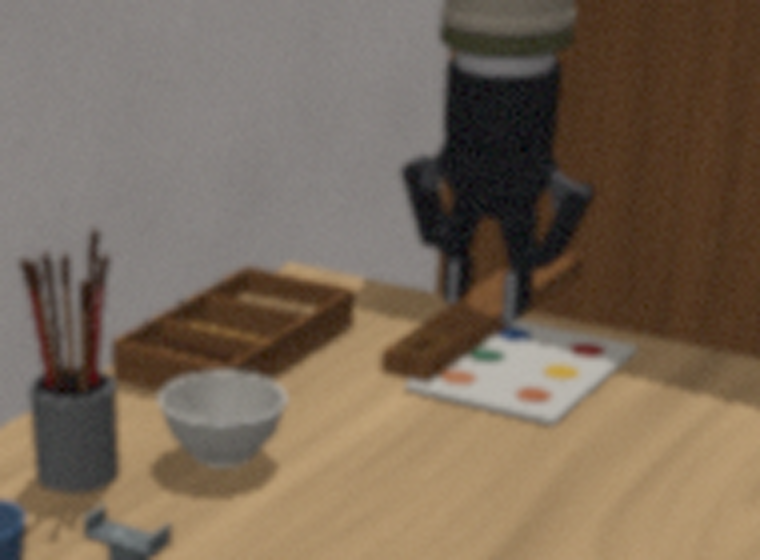

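View pics/t4.png

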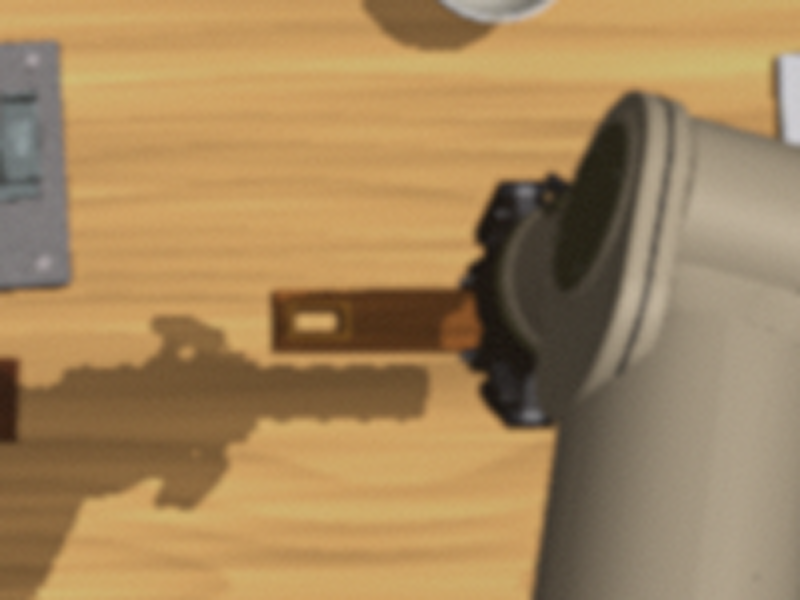

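```bash
python3 - <<'E'
from h import *
c=load("top0")
for n,(u,v),z in [("slot",(123,203),.11),("lipUR",(170,143),.124),("saddle hi lip",(598,115),.121),("saddle lo lip",(598,258),.121),("saddle right hi",(626,118),.121)]:
    print(n,ray(c,205+(u+.5)/6-.5,135+(v+.5)/6-.5,z).round(4))
s=load("side0")
for n,(u,v),z in [("saddle -x tip",(577,130),.121),("saddle +x tip",(472,112),.121)]:
    print(n,ray(s,175+(u+.5)/6-.5,170+(v+.5)/6-.5,z).round(4))
save(c,"t5",(205,145,260,190),14); save(s,"s5",(185,205,245,250),13)
W=world(c)
# saddle & bracket depth-based point sets
for nm,(u0,u1,v0,v1) in {"sad":(292,318,148,185),"brk":(205,242,148,192)}.items():
    w=W[v0:v1,u0:u1].reshape(-1,3); w=w[w[:,2]>.1]; print(nm,len(w),w.min(0),w.max(0),w.mean(0))
W=world(s)
for nm,(u0,u1,v0,v1) in {"sad":(245,275,183,205),"brk":(190,235,210,260)}.items():
    w=W[v0:v1,u0:u1].reshape(-1,3); w=w[w[:,2]>.1]; print(nm,len(w),np.percentile(w,[3,97],axis=0).round(4),w.mean(0))
E
```

```text
slot [0.6041 0.2304 0.11  ]
lipUR [0.6266 0.2086 0.124 ]
saddle hi lip [0.6347 0.0282 0.121 ]
saddle lo lip [0.5738 0.0298 0.121 ]
saddle right hi [0.6332 0.0164 0.121 ]
saddle -x tip [0.581  0.0221 0.121 ]
saddle +x tip [0.6301 0.0328 0.121 ]
sad 219 [0.58169368 0.01655294 0.10287892] [0.63786544 0.0414586  0.12567622] [0.60989    0.02886186 0.11218159]
brk 528 [0.57885121 0.20302388 0.10179107] [0.64296409 0.27250191 0.13068337] [0.6074722  0.2376736  0.11701896]
sad 154 [[0.5788 0.0159 0.104 ]
 [0.6334 0.04   0.1193]] [0.60731339 0.02975805 0.11020804]
brk 552 [[0.5778 0.2044 0.1018]
 [0.6276 0.2702 0.124 ]] [0.6012681  0.24232429 0.1143199 ]
```

View pics/t5.png

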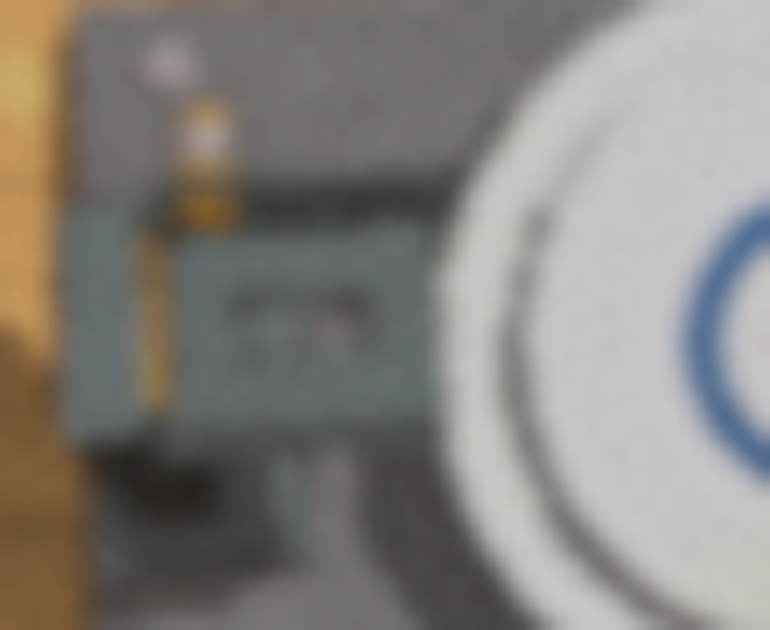

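View pics/s5.png

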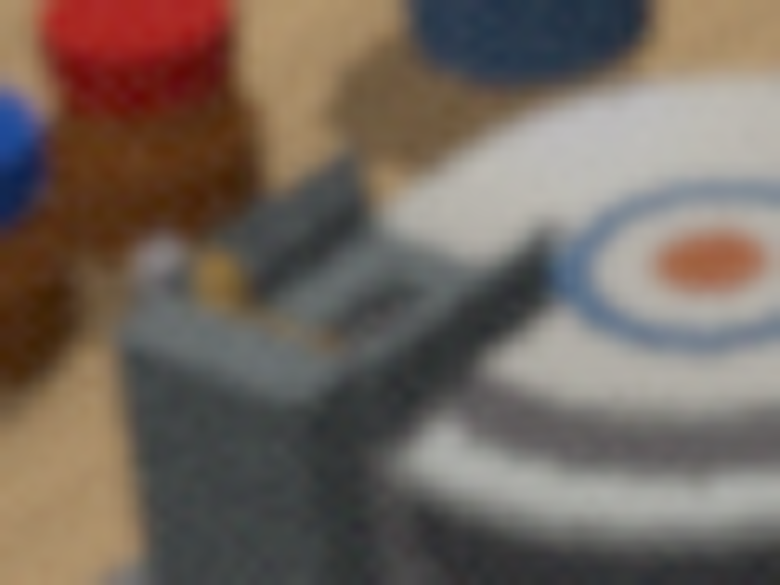

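```bash
python3 - <<'E'
from h import *
plan([.607,.114,.160],down(np.radians(1.43)))
E
```

```text
turn [-2.49 -0.07 -0.03] shift [ 42.7 345.2 123.2]
```

```bash
python3 -m inch '[[[0,0,0],[0,20,7],1],[[0,0,0],[0,60,21],1],[[0,0,0],[0,110,39],1],[[-0.5,0,0],[0,165,59],1],[[-1,0,0],[0,220,79],1],[[-1.5,0,0],[10,270,96],1],[[-2,0,0],[20,310,111],1],[[-2.5,0,0],[33,338,121],1],[[-2.5,0,0],[43,345,123],1],[[-2.5,0,0],[43,345,123],1]]' 50; python3 - <<'E'
from h import *
rep(); c=shot("side","s6",(170,130,330,250),5); c=shot("top","t6",(195,120,335,220),5)
E
```

```text
clock: 5.22
position: [0.6058, 0.1135, 0.1579]
ee_rot: [-0.009, 0.709, 0.009, 0.705]
ft_force: [-0.2, 0.4, -2.4]
grip_width: 0.405
t 5.225 p [605.8 113.5 157.9] F [-0.2  0.4 -2.4] w 0.405 xaxis [-0.005  0.    -1.   ] zyaw 1.47 T [0.01 0.03 0.03]
```

View pics/s6.png

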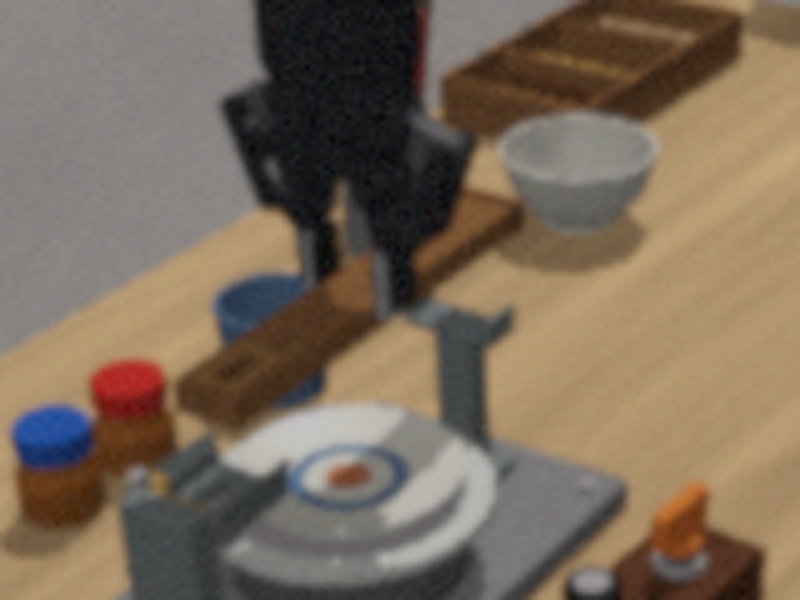

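View pics/t6.png

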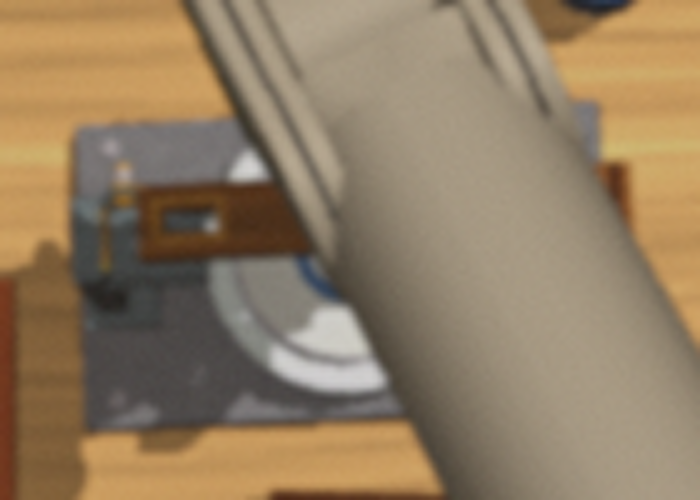

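```bash
cat >> h.py <<'E'
def bar_lines(z):
    def rect(x0,x1,y0,y1,z): return [[x0,y0,z],[x1,y0,z],[x1,y1,z],[x0,y1,z],[x0,y0,z]]
    zz=z*1000
    return [np.array(l)/1000 for l in (rect(-18,18,-120,120,zz),rect(-18,18,-120,120,zz+16),rect(-5.75,5.75,82,108,zz+16))]
def ch_lines():
    def rect(x,y0,y1,z): return [[-x,y0,z],[x,y0,z],[x,y1,z],[-x,y1,z],[-x,y0,z]]
    return [np.array(l)/1000 for l in (rect(5.25,82.5,107.5,110),rect(23,70,120,124),[[-16,120,112],[16,120,112],[16,120,124],[-16,120,124],[-16,120,112]],rect(24,-117,-93,121))]
E
python3 - <<'E'
from h import *
b=(.6058,.1135+.001,np.radians(1.45))
p=(.6066,.136,np.radians(1.43))
for n,t,cr,s in(("side","s6",(175,180,290,270),6),("top","t6",(205,140,325,200),6)):
    overlay(load(t),t+"o",cr,s,[(b,bar_lines(.154),(0,255,0)),(p,ch_lines(),(255,255,0))])
E
```

```text
(no output)
```

View pics/s6o.png

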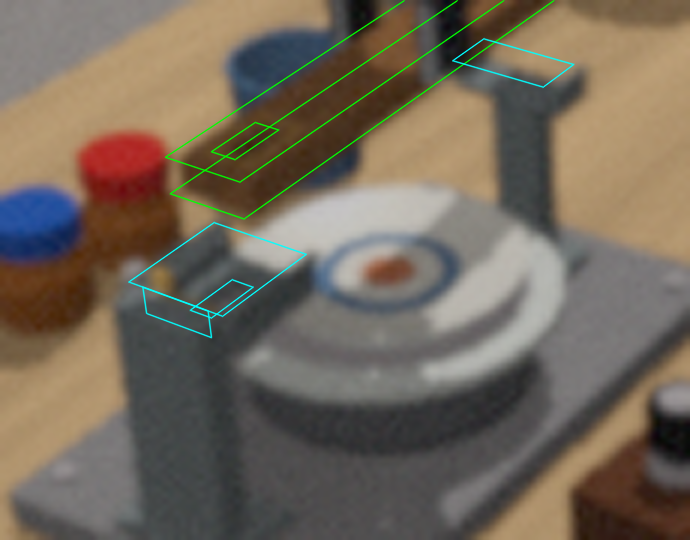

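View pics/t6o.png

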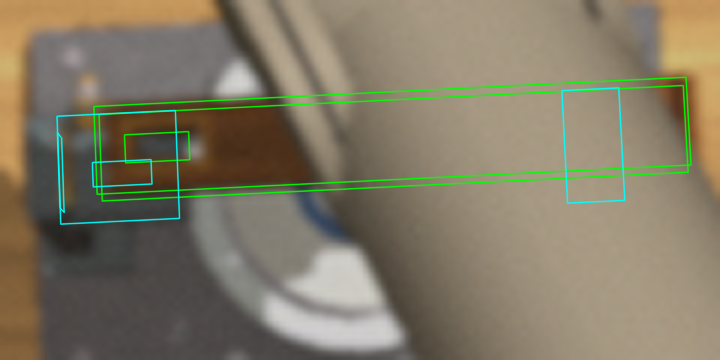

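```bash
python3 -m inch '[[[0,0,0],[8,0,0],1],[[0,0,0],[16,0,0],1],[[0,0,0],[16,0,0],1]]' 50; python3 - <<'E'
from h import *
rep(); c=shot("side","s7",(190,190,250,235),13); c=shot("top","t7",(205,145,260,190),14)
save(c,"t7b",(300,130,340,185),12)
E
```

```text
clock: 5.7
position: [0.6062, 0.1117, 0.1427]
ee_rot: [-0.008, 0.708, 0.008, 0.706]
ft_force: [0.2, 0.1, -1.9]
grip_width: 0.412
t 5.7 p [606.2 111.7 142.7] F [ 0.2  0.1 -1.9] w 0.412 xaxis [-0.003 -0.001 -1.   ] zyaw 1.32 T [-0.01  0.03 -0.02]
```

View pics/s7.png

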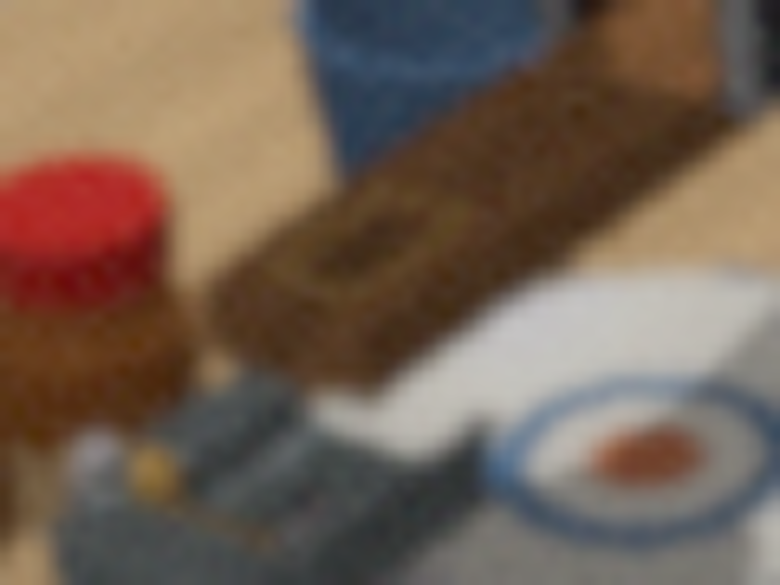

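View pics/t7.png

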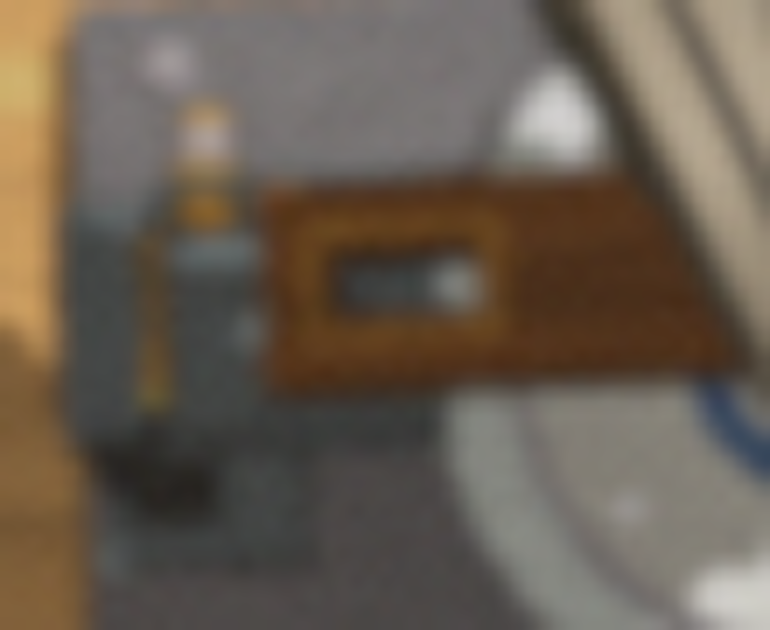

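View pics/t7b.png

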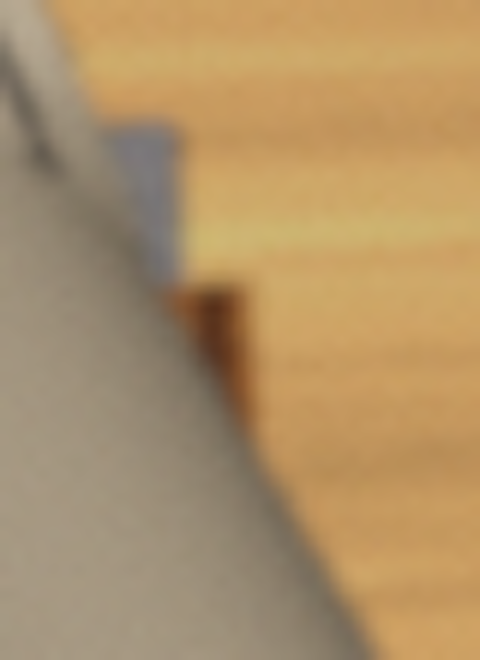

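```bash
python3 - <<'E'
from h import *
c=load("t7")
def T(u,v): return 205+(u+.5)/14-.5,145+(v+.5)/14-.5
z=.1387
e=ray(c,*T(267,287),z+.016); print("bar end",e)
sl=ray(c,*T(408,285),z+.016); print("bar slot",sl)
ya=np.radians(1.32)
print("pred bar end",np.array([.6062,.1117])+.12*np.array([-np.sin(ya),np.cos(ya)]))
print("pad",ray(c,*T(172,322),.124), ray(c,*T(155,322),.124))
for z in(.110,.105): print("brslot",ray(c,*T(302,320),z))
s=load("s7")
def S(u,v): return 190+(u+.5)/13-.5,190+(v+.5)/13-.5
print("side bar end top +x corner",ray(s,*S(213,300),.1547), "-x corner", ray(s,*S(370,352),.1547))
print("side bracket -x lip tip", ray(s,*S(487,430),.124),"+x lip far tip",ray(s,*S(290,382),.124))
print("button", ray(s,*S(155,470),.116), "post corner near",ray(s,*S(60,555),.124))
E
```

```text
bar end [0.60432401 0.22858833 0.1547    ]
bar slot [0.60407278 0.20377748 0.1547    ]
pred bar end [0.60343564 0.23166816]
pad [0.60427083 0.24958434 0.124     ] [0.60434569 0.2526546  0.124     ]
brslot [0.60669095 0.227758   0.11      ]
brslot [0.60762932 0.22834639 0.105     ]
side bar end top +x corner [0.6115437  0.23477877 0.1547    ] -x corner [0.57692145 0.23350948 0.1547    ]
side bracket -x lip tip [0.57699765 0.20600025 0.124     ] +x lip far tip [0.61759434 0.21234622 0.124     ]
button [0.62756129 0.23848532 0.116     ] post corner near [0.61377502 0.2762449  0.124     ]
```

```bash
python3 -m inch '[[[-0.2,0,0],[6,0.5,1.5],1],[[-0.2,0,0],[12,0.5,1.5],1],[[-0.2,0,0],[17,0.5,1.5],1],[[-0.2,0,0],[19,0.5,1.5],1],[[-0.2,0,0],[19,0.5,1.5],1]]' 50; python3 - <<'E'
from h import *
rep(); c=shot("side","s8",(190,190,250,235),13); c=shot("top","t8",(205,145,260,190),14)
E
```

```text
clock: 6.42
position: [0.6081, 0.1128, 0.1245]
ee_rot: [-0.01, 0.708, 0.009, 0.706]
ft_force: [-0.2, 1.1, -1.9]
grip_width: 0.404
t 6.425 p [608.1 112.8 124.5] F [-0.2  1.1 -1.9] w 0.404 xaxis [-0.002 -0.    -1.   ] zyaw 1.55 T [-0.05  0.04  0.03]
```

View pics/s8.png

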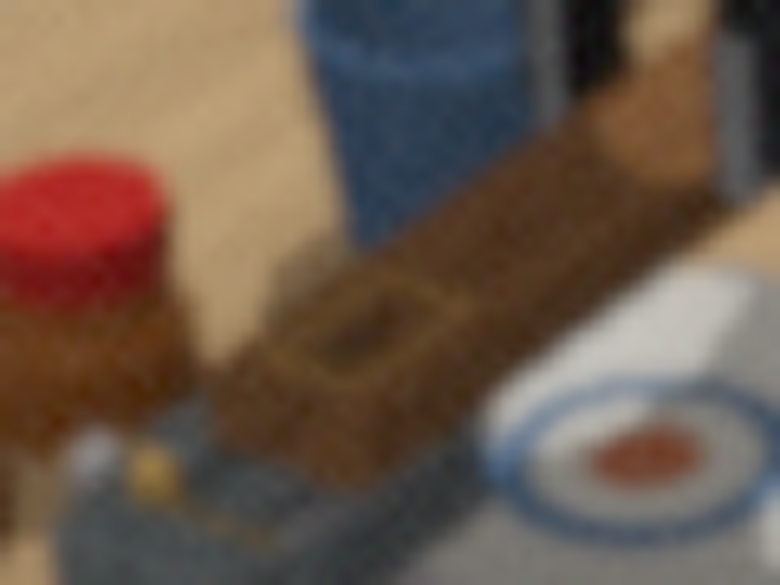

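View pics/t8.png

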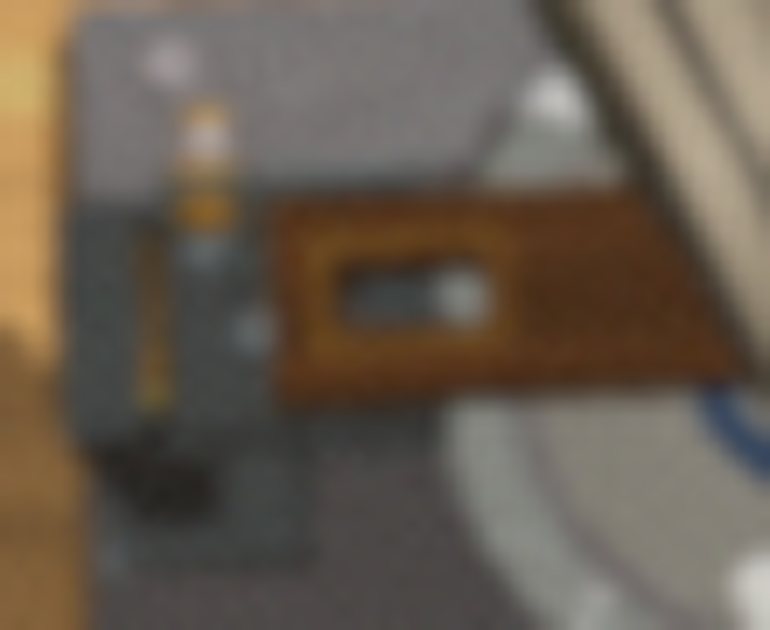

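```bash
python3 -m inch '[[[0,0,0],[3,0,0],1],[[0,0,0],[6,0,0],1],[[0,0,0],[8,0,0],1],[[0,0,0],[8,0,0],1]]' 50; python3 - <<'E'
from h import *
rep()
E
```

```text
clock: 7.02
position: [0.6081, 0.1128, 0.1165]
ee_rot: [-0.01, 0.708, 0.009, 0.706]
ft_force: [0.5, -0.2, -2.1]
grip_width: 0.405
t 7.025 p [608.1 112.8 116.5] F [ 0.5 -0.2 -2.1] w 0.405 xaxis [-0.002 -0.    -1.   ] zyaw 1.54 T [-0.03 -0.01 -0.03]
```

```bash
python3 -m inch '[[[0,0,0],[1,0,0],1],[[0,0,0],[2,0,0],1],[[0,0,0],[2.5,0,0],1],[[0,0,0],[2.5,0,0],1]]' 50; python3 - <<'E'
from h import *
rep()
E
```

```text
clock: 7.52
position: [0.6081, 0.1128, 0.1142]
ee_rot: [-0.01, 0.708, 0.009, 0.706]
ft_force: [-1.6, -0.4, 1.2]
grip_width: 0.407
t 7.525 p [608.1 112.8 114.2] F [-1.6 -0.4  1.2] w 0.407 xaxis [-0.002 -0.    -1.   ] zyaw 1.55 T [-0.13  0.3   0.05]
```

```bash
python3 -m inch '[[[0,0,0],[-0.5,2,0],1],[[0,0,0],[-0.5,4,0],1],[[0,0,0],[-0.5,6,0],1],[[0,0,0],[-0.5,6,0],1]]' 50;  python3 - <<'E'
from h import *
rep()
E
```

```text
clock: 8.02
position: [0.6078, 0.1191, 0.1147]
ee_rot: [-0.01, 0.708, 0.01, 0.706]
ft_force: [-0.5, -0.2, -1.3]
grip_width: 0.406
t 8.025 p [607.8 119.1 114.7] F [-0.5 -0.2 -1.3] w 0.406 xaxis [-0.002 -0.    -1.   ] zyaw 1.57 T [-0.02 -0.02  0.04]
```

```bash
python3 -m inch '[[[0,0,0],[0,1.5,0],1],[[0,0,0],[0,3,0],1],[[0,0,0],[0,4,0],1],[[0,0,0],[0,4,0],1]]' 50;  python3 - <<'E'
from h import *
rep()
E
python3 -m inch '[[[0,0,0],[0,1,0],1],[[0,0,0],[0,2,0],1],[[0,0,0],[0,3,0],1],[[0,0,0],[0,3,0],1]]' 50;  python3 - <<'E'
from h import *
rep()
E
```

```text
clock: 8.52
position: [0.6075, 0.1229, 0.1145]
ee_rot: [-0.01, 0.708, 0.01, 0.706]
ft_force: [-1.9, -2.1, -1.3]
grip_width: 0.405
t 8.525 p [607.5 122.9 114.5] F [-1.9 -2.1 -1.3] w 0.405 xaxis [-0.003 -0.001 -1.   ] zyaw 1.57 T [-0.29  0.38  0.14]
clock: 9.02
position: [0.6073, 0.1243, 0.1143]
ee_rot: [-0.01, 0.708, 0.008, 0.706]
ft_force: [-2.2, -7.0, -1.9]
grip_width: 0.408
t 9.025 p [607.3 124.3 114.3] F [-2.2 -7.  -1.9] w 0.408 xaxis [-0.003 -0.003 -1.   ] zyaw 1.51 T [-1.38  0.51  0.26]
```

```bash
python3 -m inch '[[[0,0,0],[0,2,0],1],[[0,0,0],[0,3,0],1],[[0,0,0],[0,4,0],1],[[0,0,0],[0,4,0],1]]' 50;  python3 - <<'E'
from h import *
rep()
E
```

```text
clock: 9.52
position: [0.6072, 0.1264, 0.1143]
ee_rot: [-0.011, 0.708, 0.007, 0.706]
ft_force: [-3.8, -7.2, 1.2]
grip_width: 0.404
t 9.525 p [607.2 126.4 114.3] F [-3.8 -7.2  1.2] w 0.404 xaxis [-0.004 -0.005 -1.   ] zyaw 1.44 T [-1.55  0.65  0.39]
```

```bash
python3 -m inch '[[[0,0,0],[0,2,0],1],[[0,0,0],[0,3,0],1],[[0,0,0],[0,4,0],1],[[0,0,0],[0,4,0],1]]' 50;  python3 - <<'E'
from h import *
rep()
E
```

```text
clock: 10.02
position: [0.6071, 0.1287, 0.1143]
ee_rot: [-0.011, 0.709, 0.006, 0.705]
ft_force: [-3.9, -7.1, 0.6]
grip_width: 0.407
t 10.025 p [607.1 128.7 114.3] F [-3.9 -7.1  0.6] w 0.407 xaxis [-0.005 -0.008 -1.   ] zyaw 1.39 T [-1.44  0.68  0.35]
```

```bash
python3 - <<'E'
from h import *
plan([.6071,.1287,.1143],down(np.radians(1.5)))
c=shot("side","s9",(190,190,250,235),13)
E
```

```text
turn [-0.11 -0.27  0.43] shift [-0. -0.  0.]
```

View pics/s9.png

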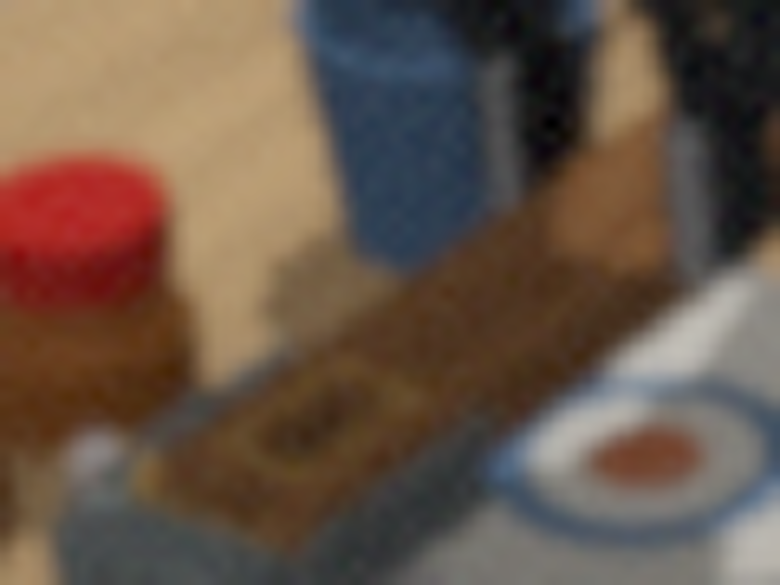

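```bash
python3 -m inch '[[[0,-0.2,0.4],[0,1.5,0],1],[[0,-0.2,0.4],[0,3,0],1],[[0,-0.2,0.4],[0,4,0],1],[[0,-0.2,0.4],[0,4,0],1]]' 50;  python3 - <<'E'
from h import *
rep()
E
```

```text
clock: 10.58
position: [0.6069, 0.131, 0.1142]
ee_rot: [-0.009, 0.708, 0.007, 0.706]
ft_force: [-3.6, -7.2, 0.8]
grip_width: 0.407
t 10.575 p [606.9 131.  114.2] F [-3.6 -7.2  0.8] w 0.407 xaxis [-0.002 -0.003 -1.   ] zyaw 1.33 T [-1.51  0.72  0.36]
```

```bash
python3 -m inch '[[[0,0,0.1],[0,1.5,0],1],[[0,0,0.1],[0,3,0],1],[[0,0,0.1],[0,4,0],1],[[0,0,0.1],[0,4,0],1]]' 50;  python3 - <<'E'
from h import *
rep()
E
```

```text
clock: 11.08
position: [0.6068, 0.1333, 0.1142]
ee_rot: [-0.009, 0.708, 0.007, 0.706]
ft_force: [-3.8, -7.9, 1.8]
grip_width: 0.408
t 11.075 p [606.8 133.3 114.2] F [-3.8 -7.9  1.8] w 0.408 xaxis [-0.003 -0.003 -1.   ] zyaw 1.27 T [-1.54  0.76  0.3 ]
```

```bash
python3 -m inch '[[[0,0,0.1],[0,1.5,0],1],[[0,0,0.1],[0,3,0],1],[[0,0,0.1],[0,4,0],1],[[0,0,0.1],[0,4,0],1]]' 50;  python3 - <<'E'
from h import *
rep()
E
```

```text
clock: 11.58
position: [0.6066, 0.1348, 0.1143]
ee_rot: [-0.009, 0.708, 0.005, 0.706]
ft_force: [-5.1, -9.7, 2.9]
grip_width: 0.405
t 11.575 p [606.6 134.8 114.3] F [-5.1 -9.7  2.9] w 0.405 xaxis [-0.003 -0.005 -1.   ] zyaw 1.18 T [-2.01  0.88  0.44]
```

```bash
python3 -m inch '[[[0,0,0.2],[0,2.5,0],1],[[0,0,0.2],[0,4,0],1],[[0,0,0.2],[0,4.5,0],1],[[0,0,0.2],[0,4.5,0],1]]' 50;  python3 - <<'E'
from h import *
rep(); shot("side","s10",(190,190,250,235),13);shot("top","t10",(205,145,260,190),14)
E
```

```text
clock: 12.08
position: [0.6066, 0.1348, 0.1142]
ee_rot: [-0.009, 0.709, 0.004, 0.705]
ft_force: [-6.3, -16.0, 5.1]
grip_width: 0.402
t 12.075 p [606.6 134.8 114.2] F [ -6.3 -16.    5.1] w 0.402 xaxis [-0.005 -0.008 -1.   ] zyaw 1.03 T [-3.22  1.1   0.71]
```

View pics/s10.png

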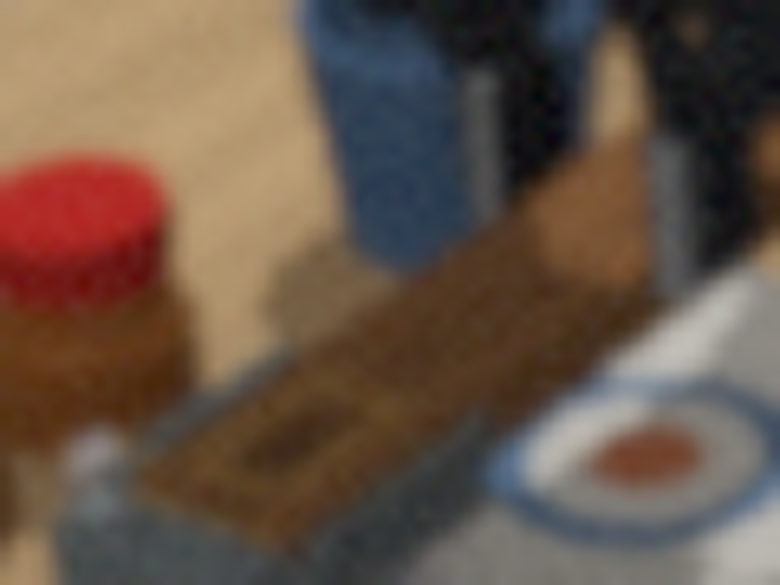

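View pics/t10.png

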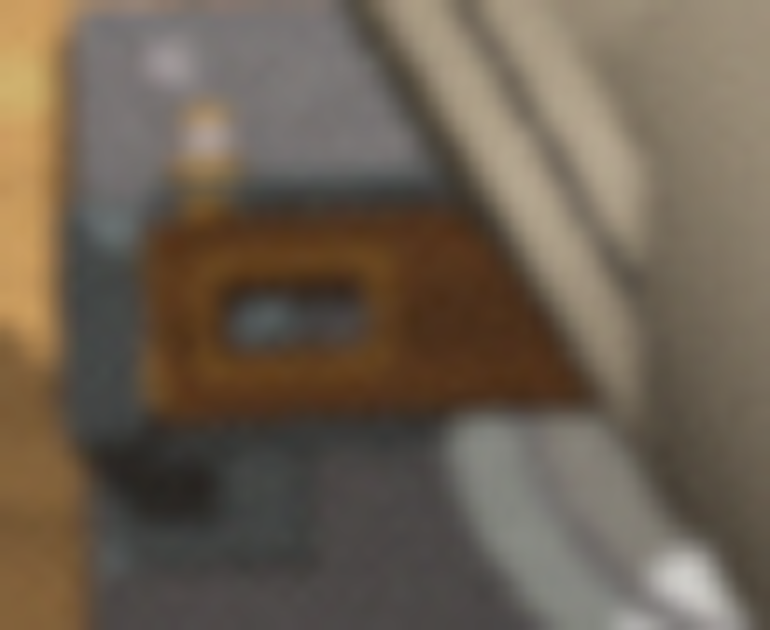

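```bash
python3 -m inch '[[[0,0,0],[0,0,0],1],[[0,0,0],[0,0,0],0.55],[[0,0,0],[0,0,0],0.4],[[0,0,0],[0,0,0],0.25],[[0,0,0],[0,0,0],0.1],[[0,0,0],[0,0,0],0.1]]' 30;  python3 - <<'E'
from h import *
rep(); shot("side","s11",(170,130,330,250),5);shot("top","t11",(205,145,260,190),14)
E
```

```text
clock: 12.92
position: [0.6067, 0.1349, 0.1142]
ee_rot: [-0.009, 0.709, 0.004, 0.705]
ft_force: [0.1, 0.7, -0.7]
grip_width: 0.901
t 12.925 p [606.7 134.9 114.2] F [ 0.1  0.7 -0.7] w 0.901 xaxis [-0.005 -0.008 -1.   ] zyaw 1.03 T [-0.04 -0.02  0.04]
```

View pics/s11.png

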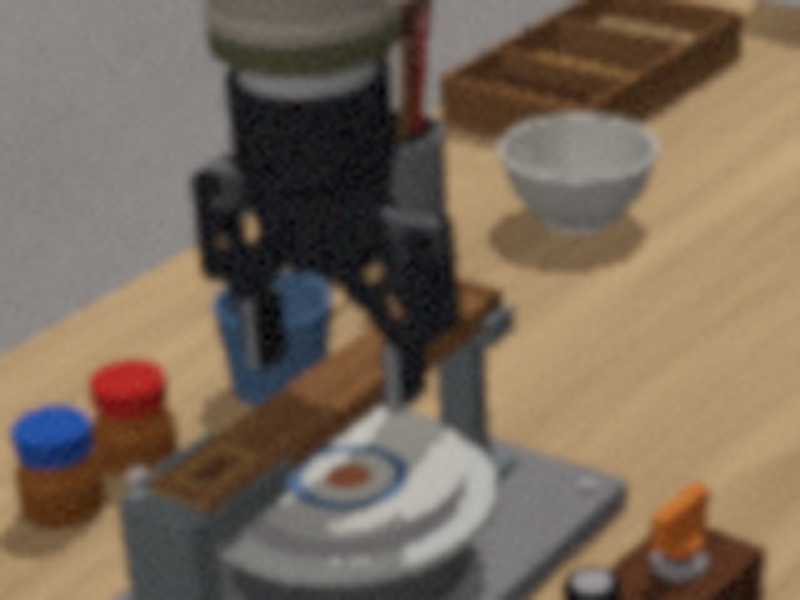

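```bash
python3 -m inch '[[[0,0,0],[-20,0,0],0.1],[[0,0,0],[-60,0,0],0.1],[[0,0,0],[-110,-10,-40],0.1],[[0,0,0],[-120,-30,-100],0],[[0,0,0],[-120,-60,-155],0],[[0,0,0],[-120,-80,-157],0],[[0,0,0],[-120,-80,-157],0]]' 30;  python3 - <<'E'
from h import *
rep(); print(readout.get_obs()["joint_pos"].round(3))
shot("side","s12",(170,160,330,280),5);shot("top","t12",(205,145,325,245),6)
E
```

```text
clock: 13.9
position: [0.4516, 0.0516, 0.2372]
ee_rot: [-0.009, 0.708, 0.002, 0.706]
ft_force: [0.6, 0.4, 0.0]
grip_width: 1.0
t 13.9 p [451.6  51.6 237.2] F [0.6 0.4 0. ] w 1.0 xaxis [-0.002 -0.009 -1.   ] zyaw 0.88 T [ 0.06 -0.02 -0.01]
[ 0.442 -0.017 -0.646  1.846 -0.002  1.313 -0.188]
```

View pics/s12.png

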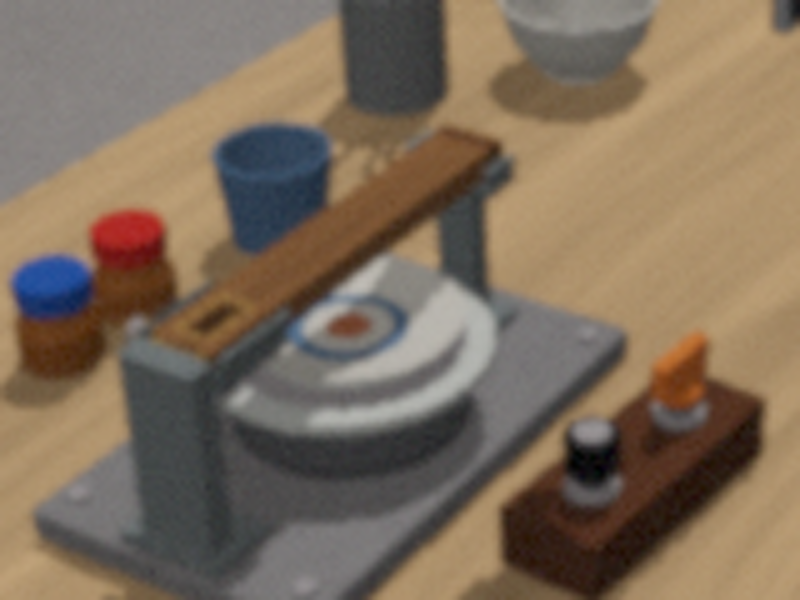

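View pics/t12.png

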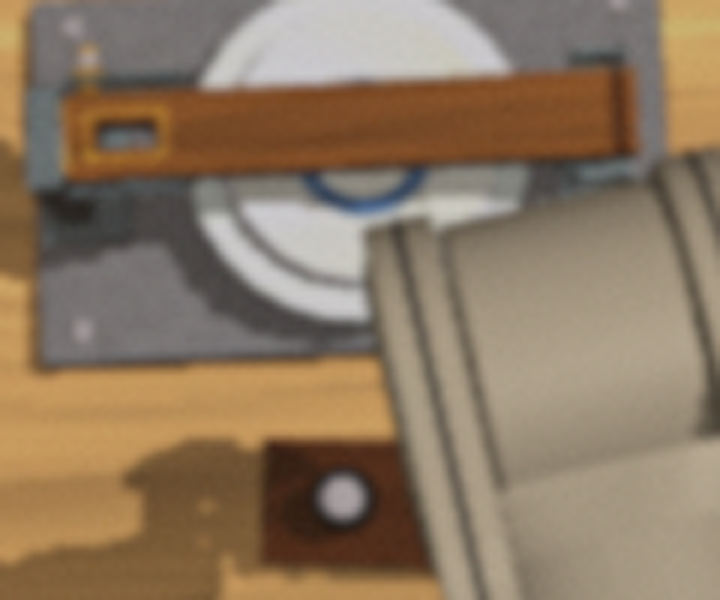

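```bash
python3 - <<'E'
from h import *
c=load("t12")
p=hull_fit(c,(.036,.24,.016),.110,(.606,.134,.022),rng=4,verbose=1); print("bar home top",p[:2],np.degrees(p[2]))
s=load("s12")
q=hull_fit(s,(.036,.24,.016),.110,(.602,.137,.025),rng=4,verbose=1); print("bar home side",q[:2],np.degrees(q[2]))
overlay(c,"t12o",(205,145,325,185),6,[(p,bar_lines(.11),(0,255,0))])
overlay(s,"s12o",(180,175,280,245),7,[(q,bar_lines(.11),(0,255,0))])
c0=load("top0"); s0=load("side0")
save(c0,"scr_t",(275,215,310,245),20); save(s0,"scr_s",(290,220,325,255),18)
E
```

```text
171 rms px 0.48808249589285463
bar home top [0.60707095 0.13327512] 1.2467028864832064
121 rms px 0.586994169914438
bar home side [0.60493841 0.13617365] 0.8542395676504855
```

View pics/t12o.png

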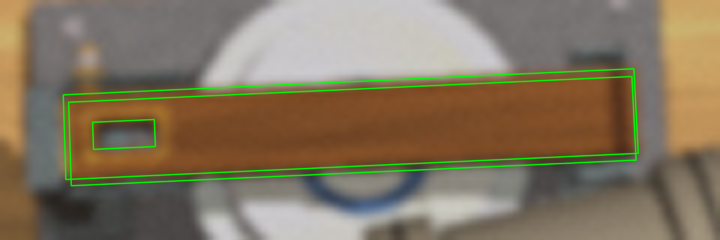

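View pics/s12o.png

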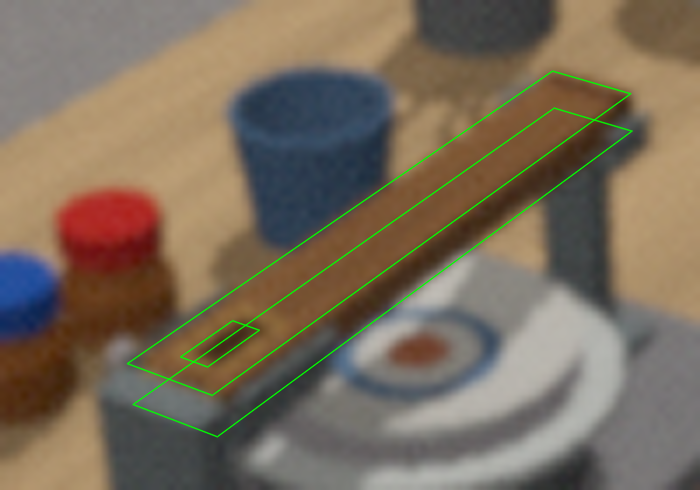

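View pics/scr_t.png

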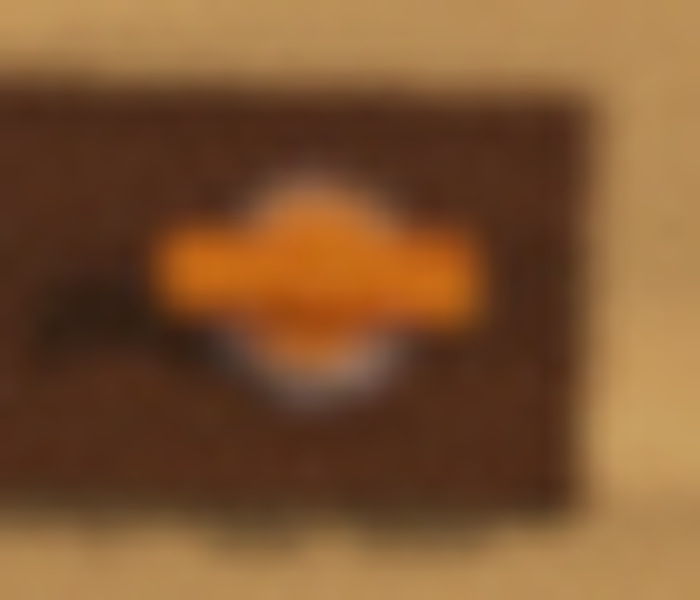

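View pics/scr_s.png

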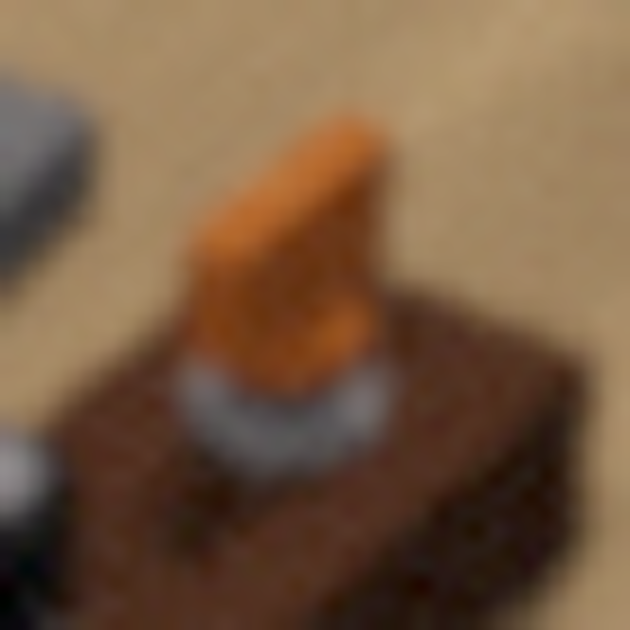

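```bash
python3 - <<'E'
from h import *
c=load("t12"); c0=load("top0"); s0=load("side0"); s=load("s12")
w=ray(c0,275+318.5/20-.5,215+273.5/20-.5,.073); print("wing top (top)",w)
for z in(.126,): print("slot (top)",ray(c,205+128.5/6-.5,145+137/6-.5,z))
print("wing (side)", ray(s0,290+295/18-.5,220+185/18-.5,.073))
print("slot (side)", ray(s,180+221/7-.5,175+344/7-.5,.126))
m=(c0["pixels"][...,0]>170)&(c0["pixels"][...,1]<140)&(c0["pixels"][...,2]<90)
m[:220]=0;m[240:]=0;m[:,:275]=0;m[:,310:]=0
v,u=np.nonzero(m);print(len(u),u.mean(),v.mean(),ray(c0,u.mean(),v.mean(),.073))
E
```

```text
wing top (top) [0.44994646 0.06693634 0.073     ]
slot (top) [0.60385171 0.22635385 0.126     ]
wing (side) [0.44596931 0.06819367 0.073     ]
slot (side) [0.60313542 0.23123537 0.126     ]
89 296.8426966292135 227.13483146067415 [0.4522763  0.05024224 0.073     ]
```

```bash
python3 - <<'E'
from h import *
plan([.4485,.067,.085],down(np.radians(-3.4)))
E
```

```text
turn [ 4.45 -0.17  0.43] shift [151.5  14.5  -2.9]
```

```bash
python3 -m inch '[[[2,0,0.2],[40,10,-3],0],[[4.5,-0.1,0.4],[90,14,-3],0],[[4.5,-0.1,0.4],[130,14.5,-3],0],[[4.5,-0.1,0.4],[151.5,14.5,-3],0],[[4.5,-0.1,0.4],[151.5,14.5,-3],0]]' 20;  python3 - <<'E'
from h import *
rep(); plan([.4485,.067,.054],down(np.radians(-3.4)))
shot("side","s13",(270,190,340,250),11);shot("top","t13",(250,195,320,255),11)
E
```

```text
clock: 14.62
position: [0.4477, 0.0684, 0.0839]
ee_rot: [0.021, 0.708, -0.02, 0.705]
ft_force: [0.2, 0.4, 0.7]
grip_width: 1.001
t 14.625 p [447.7  68.4  83.9] F [0.2 0.4 0.7] w 1.001 xaxis [-0.004  0.001 -1.   ] zyaw -3.34 T [ 0.   -0.01  0.02]
turn [ 0.06 -0.26 -0.04] shift [29.9 -1.4  1. ]
```

View pics/s13.png

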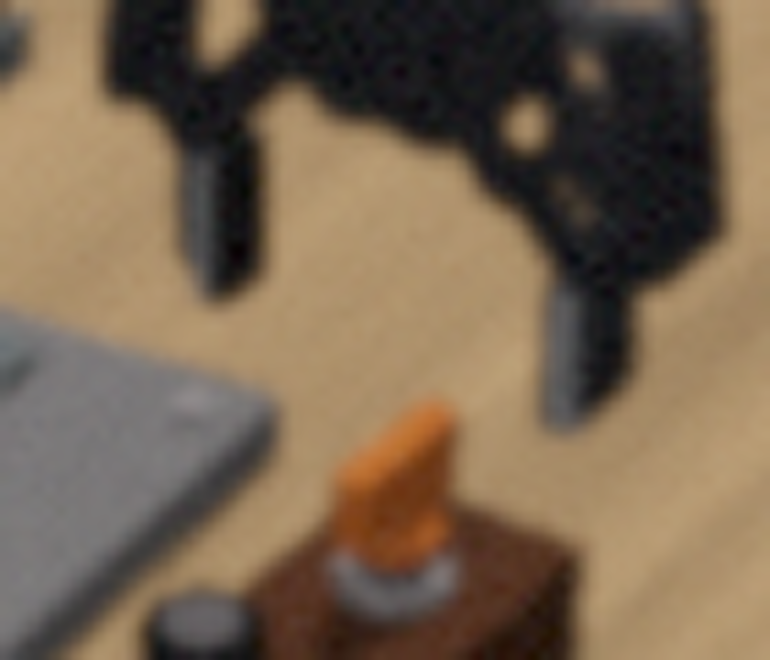

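View pics/t13.png

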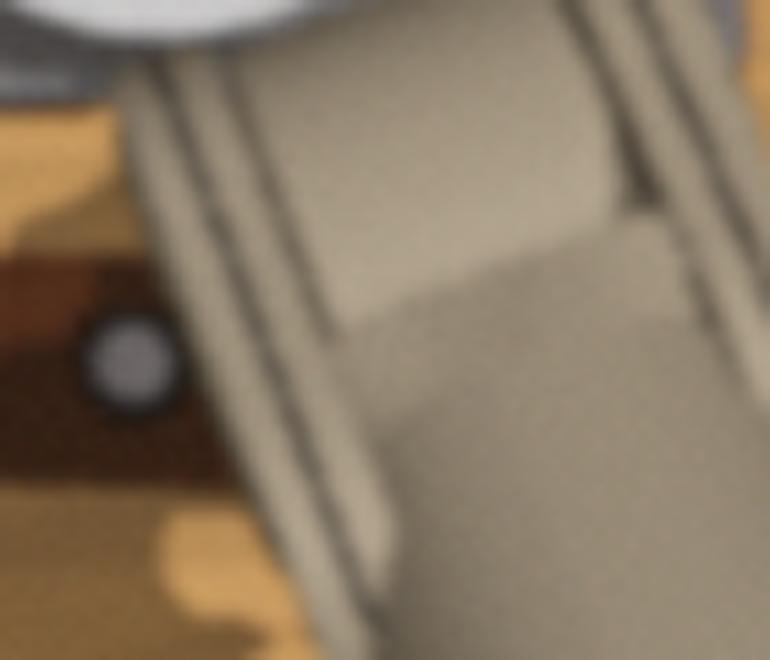

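```bash
python3 - <<'E'
from h import *
s=load("s13")
f=lambda q:(np.array(q)-[270,190]+.5)*11-.5
print("pred tip mid", f(proj(s,[.4477,.0684,.097])), "tips", f(proj(s,[.4477+.0425,.0659,.097])), f(proj(s,[.4477-.0425,.0709,.097])))
for y in (.064,.067,.07): print("pred wing top",y, f(proj(s,[.4485,y,.073])))
E
```

```text
pred tip mid [394.2300345  349.99122867] tips [237.5405496  291.62664302] [557.59878393 410.84374455]
pred wing top 0.064 [399.57400136 430.53313283]
pred wing top 0.067 [392.74974999 436.76333791]
pred wing top 0.07 [385.89801916 443.0186304 ]
```

```bash
python3 -m inch '[[[0,-0.2,0],[12,-2,0.5],0],[[0,-0.2,0],[24,-2,0.5],0],[[0,-0.2,0],[30,-2,0.5],0],[[0,-0.2,0],[30,-2,0.5],0.4],[[0,-0.2,0],[30,-2,0.5],0.6],[[0,-0.2,0],[30,-2,0.5],0.7],[[0,-0.2,0],[30,-2,0.5],0.8],[[0,-0.2,0],[30,-2,0.5],0.8]]' 20;  python3 - <<'E'
from h import *
rep()
shot("side","s14",(270,190,340,250),11)
E
```

```text
clock: 15.72
position: [0.4496, 0.0661, 0.0559]
ee_rot: [0.021, 0.706, -0.021, 0.708]
ft_force: [-0.1, 0.4, 0.8]
grip_width: 0.201
t 15.725 p [449.6  66.1  55.9] F [-0.1  0.4  0.8] w 0.201 xaxis [ 0.003  0.    -1.   ] zyaw -3.39 T [ 0.06 -0.02  0.05]
```

View pics/s14.png

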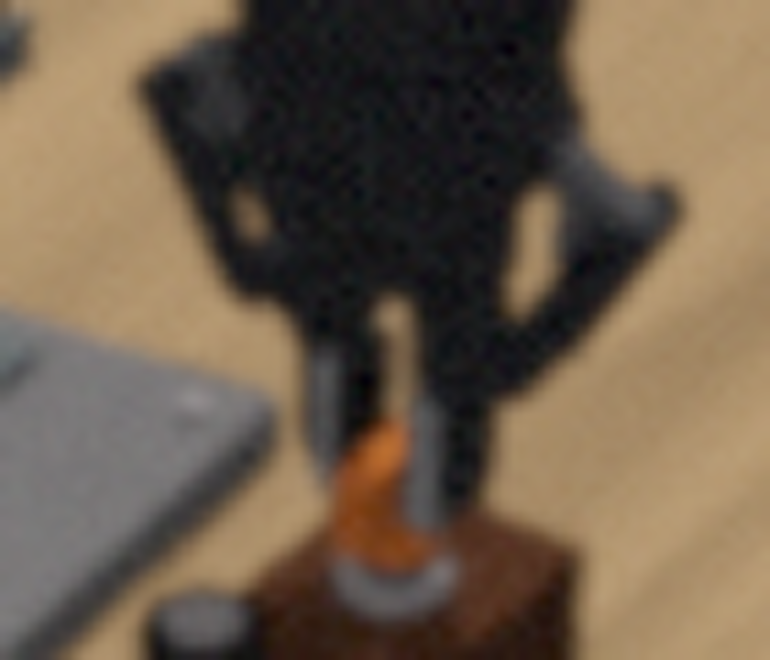

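```bash
python3 -m inch '[[[0,0,0],[1,0,-0.5],0.85],[[0,0,0],[1.5,0,-0.5],0.9],[[0,0,0],[1.5,0,-0.5],1],[[0,0,0],[1.5,0,-0.5],1]]' 25;  python3 - <<'E'
from h import *
rep()
E
```

```text
clock: 16.27
position: [0.4491, 0.0661, 0.0545]
ee_rot: [0.021, 0.706, -0.021, 0.708]
ft_force: [-2.4, -0.1, 5.1]
grip_width: 0.112
t 16.275 p [449.1  66.1  54.5] F [-2.4 -0.1  5.1] w 0.112 xaxis [ 0.003  0.    -1.   ] zyaw -3.38 T [-0.07  0.37 -0.04]
```

```bash
python3 -m inch '[[[0,0,0],[-1,0,-0.3],1],[[0,0,0],[-3,0,-0.3],1],[[0,0,0],[-8,0,-0.3],1],[[0,0,0],[-18,0,-0.3],1],[[0,0,0],[-35,0,-0.3],1],[[0,0,0],[-35,0,-0.3],1]]' 60;  python3 - <<'E'
from h import *
rep()
shot("side","s15",(270,180,340,250),9)
E
```

```text
clock: 17.02
position: [0.4499, 0.0663, 0.0913]
ee_rot: [0.021, 0.705, -0.021, 0.709]
ft_force: [0.2, 0.6, -1.2]
grip_width: 0.098
t 17.025 p [449.9  66.3  91.3] F [ 0.2  0.6 -1.2] w 0.098 xaxis [ 0.006  0.    -1.   ] zyaw -3.39 T [-0.02  0.02 -0.01]
```

View pics/s15.png

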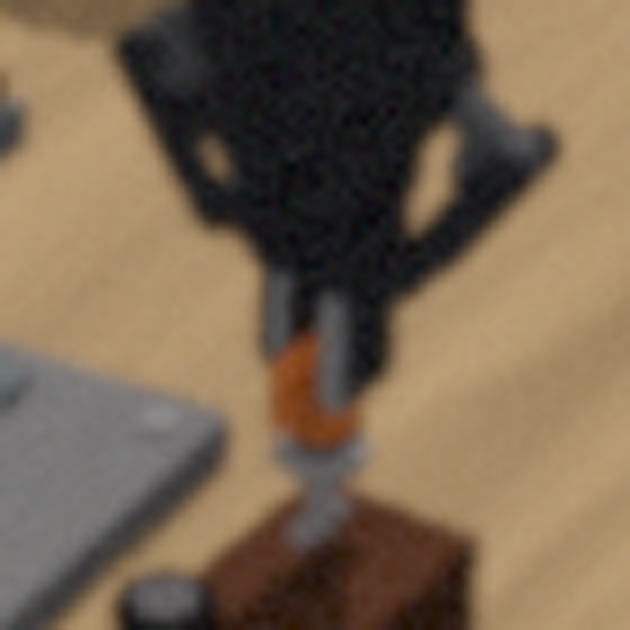

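```bash
python3 - <<'E'
from h import *
plan([.6046,.227,.195],down(np.radians(1.2)))
E
```

```text
turn [-4.6   0.28  0.  ] shift [-103.8  169.8  146. ]
```

```bash
python3 -m inch '[[[0,0,0],[-40,0,0],1],[[0,0,0],[-80,10,8],1],[[0,0,0],[-104,40,34],1],[[-1,0,0],[-104,75,65],1],[[-2,0.1,0],[-104,110,95],1],[[-3,0.2,0],[-104,140,120],1],[[-4.6,0.3,0],[-104,160,138],1],[[-4.6,0.3,0],[-104,169.5,146],1],[[-4.6,0.3,0],[-104,169.5,146],1],[[-4.6,0.3,0],[-104,169.5,146],1]]' 60;  python3 - <<'E'
from h import *
rep()
shot("side","s16",(180,160,250,235),8);shot("top","t16",(205,145,260,190),14)
E
```

```text
clock: 18.32
position: [0.6043, 0.2258, 0.1952]
ee_rot: [-0.007, 0.707, 0.007, 0.707]
ft_force: [-0.1, -0.7, -0.7]
grip_width: 0.096
t 18.325 p [604.3 225.8 195.2] F [-0.1 -0.7 -0.7] w 0.096 xaxis [-0.    -0.001 -1.   ] zyaw 1.15 T [-0.04  0.02  0.03]
```

View pics/s16.png

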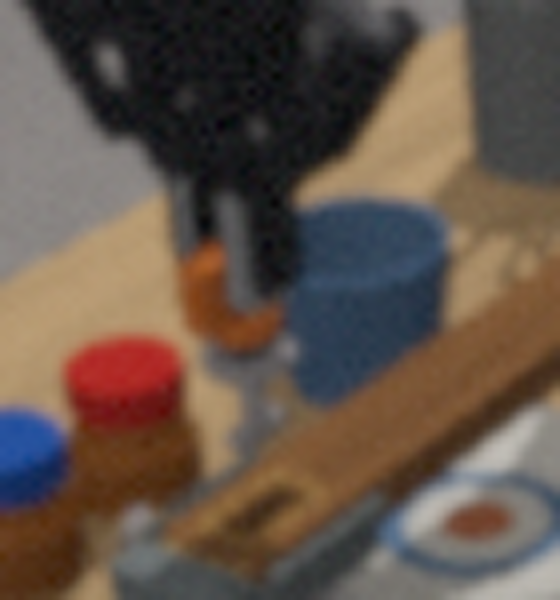

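View pics/t16.png

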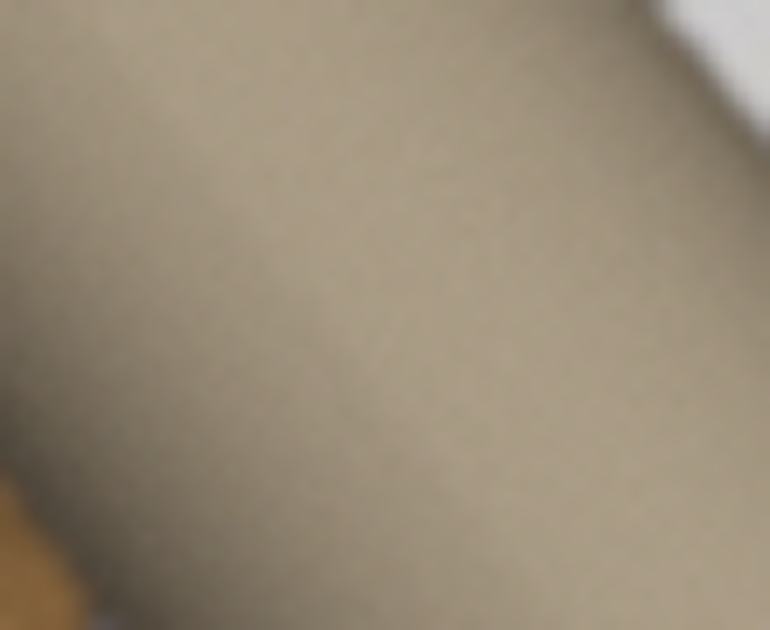

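```bash
cat >> h.py <<'E'
def box(x0,x1,y0,y1,z0,z1):
    r=lambda z:np.array([[x0,y0,z],[x1,y0,z],[x1,y1,z],[x0,y1,z],[x0,y0,z]])/1000
    return [r(z0),r(z1)]+[np.array([[x,y,z0],[x,y,z1]])/1000 for x in(x0,x1) for y in(y0,y1)]
def circ(r,z):
    a=np.linspace(0,2*np.pi,40); return np.stack([r*np.cos(a),r*np.sin(a),0*a+z],1)/1000
def screw(zt,col=26):
    z=zt*1000
    return box(-5,5,-20,20,z+43,z+65)+[circ(11,z+37),circ(11,z+43),circ(13.5,z+col),circ(13.5,z+col+4)]+box(-3.5,3.5,-11,11,z,z+7)
E
python3 - <<'E'
from h import *
s=load("s16"); 
p=(.6043,.2258,np.radians(1.15))
overlay(s,"s16o",(195,175,245,235),13,[(p,screw(.1952-.0465),(255,255,0)),((.6067,.1333,np.radians(1.2)),bar_lines(.11)[2:],(0,255,0))])
save(s,"s16b",(195,175,245,235),13)
E
```

View pics/s16o.png

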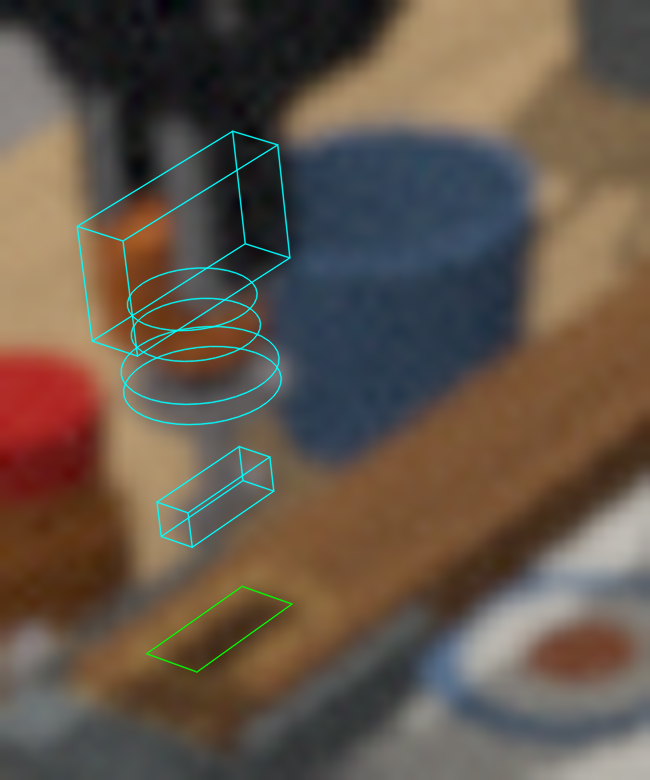

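View pics/s16b.png

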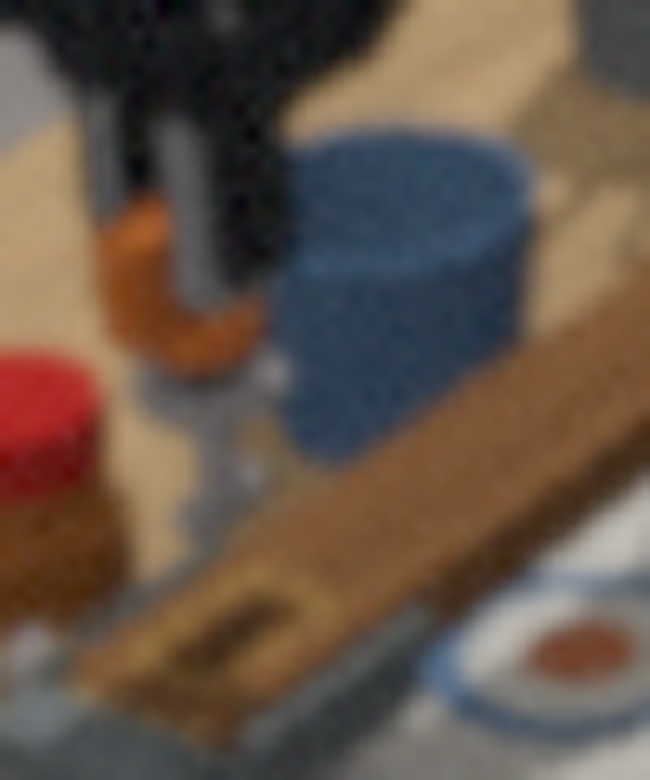

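```bash
python3 - <<'E'
from h import *
import h
def fitlen(c,d,z0,x0,name):
    best=None
    for L in np.arange(.975,1.026,.0025):
        dd=(d[0],d[1]*L,d[2])
        p=hull_fit(c,dd,z0,x0,rng=4,it=5)
        # residual: recompute end-edge offsets
        import io,contextlib
        f=io.StringIO()
        with contextlib.redirect_stdout(f): hull_fit(c,dd,z0,p,rng=2.5,it=1,verbose=1)
        r=float(f.getvalue().split()[-1])
        if best is None or r<best[0]: best=(r,L,p)
    print(name,"rms",round(best[0],3),"scale",best[1],best[2][:2].round(4),np.degrees(best[2][2]).round(2))
c0=load("top0");c=load("t12")
fitlen(c0,(.036,.24,.016),0,(.478,-.227,-.017),"bar table")
fitlen(c,(.036,.24,.016),.11,(.607,.1333,.021),"bar home")
fitlen(c0,(.170,.29,.018),0,(.6066,.138,.025),"board")
fitlen(c0,(.056,.15,.034),0,(.450,.105,-.061),"block")
E
```

```text
bar table rms 0.542 scale 1.0149999999999992 [ 0.4781 -0.227 ] -0.97
bar home rms 0.48 scale 0.9974999999999995 [0.6071 0.1333] 1.27
board rms 0.465 scale 1.0074999999999994 [0.6066 0.139 ] 1.43
block rms 0.57 scale 0.9874999999999997 [0.4503 0.1047] -3.43
```

```bash
python3 - <<'E'
from h import *
def endprof(c,u0,u1,v0,v1,z):
    g=c["pixels"][v0:v1,u0:u1].astype(float).mean(0); 
    d=np.linalg.norm(np.gradient(gaussian_filter(g,(.8,0)),axis=0),axis=1); i=d.argmax(); 
    o=0.5*(d[i-1]-d[i+1])/(d[i-1]-2*d[i]+d[i+1]) if 0<i<len(d)-1 else 0
    u=u0+i+o; return u,ray(c,u,(v0+v1-1)/2,z)
for t,win,z,tcp in [("top0",(346,364,212,222),.016,(-.2292)),("t4",(358,376,205,215),.216,-.2291),("t6",(214,232,161,168),.170,.1135),("t7",(216,234,160,170),.1547,.1117),("t8",(218,232,162,170),.1365,.1128),("t10",(208,222,163,170),.126,.1348)]:
    u,p=endprof(load(t),*win,z); print(t,round(u,2),p.round(4),"offset from TCP",round((p[1]-tcp-.12)*1000,1))
E
```

```text
top0 352.51 [ 0.4812 -0.1028  0.016 ] offset from TCP 6.4
t4 367.28 [ 0.4808 -0.1087  0.216 ] offset from TCP 0.4
t6 222.08 [0.604  0.2304 0.17  ] offset from TCP -3.1
t7 223.41 [0.6057 0.229  0.1547] offset from TCP -2.7
t8 224.08 [0.6066 0.2297 0.1365] offset from TCP -3.1
t10 208 [0.6084 0.2716 0.126 ] offset from TCP 16.8
```

```bash
python3 -m inch '[[[0,0,0],[6,2,0.3],1],[[0,0,0],[12,2,0.3],1],[[0,0,0],[18,2,0.3],1],[[0,0,0],[18,2,0.3],1]]' 60;  python3 - <<'E'
from h import *
rep(); plan([.6046,.2277,.172],down(np.radians(1.2)))
s=shot("side","s17b",(195,180,245,235),13)
p=(.6046,.2277,np.radians(1.15)); z=readout.get_obs()["position"][2]
overlay(s,"s17o",(195,180,245,235),13,[(p,screw(z-.0465),(255,255,0)),((.6067,.1333,np.radians(1.2)),bar_lines(.11)[2:],(0,255,0))])
E
```

```text
clock: 18.92
position: [0.6044, 0.2275, 0.1767]
ee_rot: [-0.007, 0.707, 0.007, 0.707]
ft_force: [-0.0, -0.3, -1.1]
grip_width: 0.097
t 18.925 p [604.4 227.5 176.7] F [-0.  -0.3 -1.1] w 0.097 xaxis [-0.001 -0.001 -1.   ] zyaw 1.14 T [0.01 0.04 0.04]
turn [-0.06 -0.06  0.06] shift [4.7 0.2 0.2]
```

View pics/s17b.png

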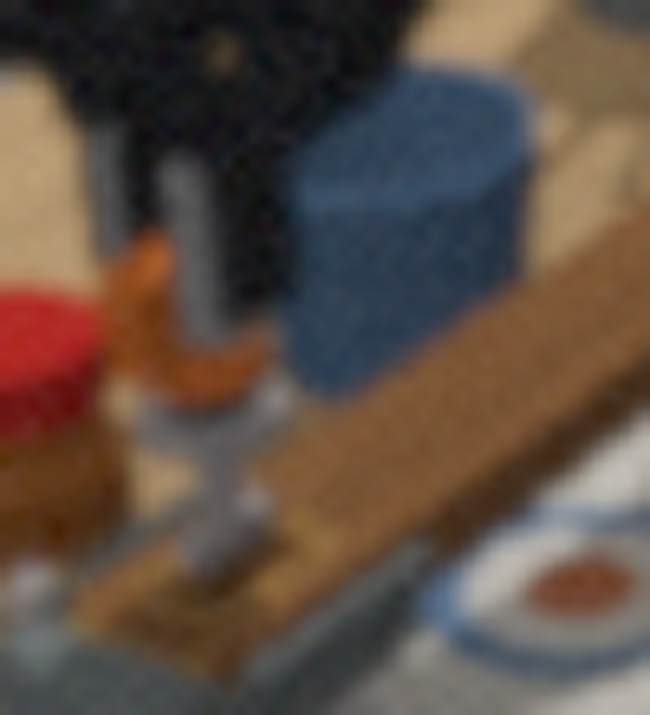

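View pics/s17o.png

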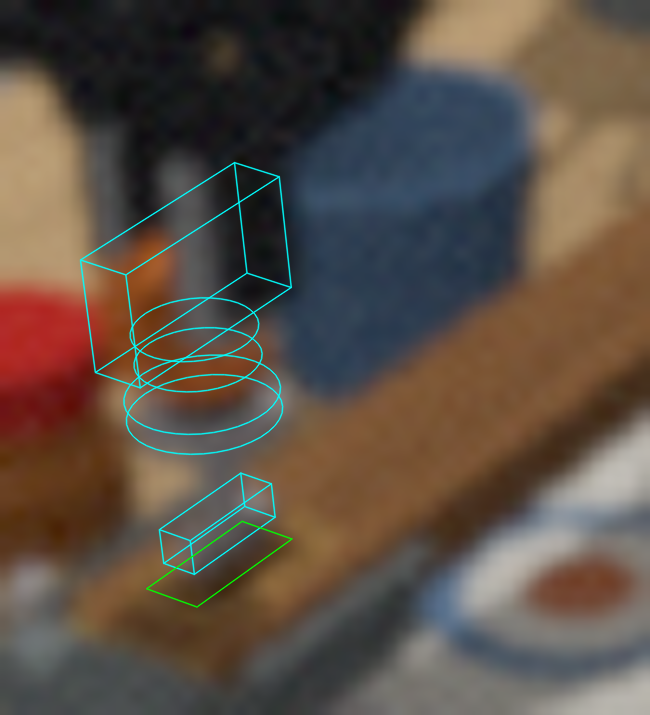

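```bash
python3 -m inch '[[[0,0,0],[2,0,0.2],1],[[0,0,0],[4,0,0.2],1],[[0,0,0],[6,0,0.2],1],[[0,0,0],[6,0,0.2],1]]' 60;  python3 - <<'E'
from h import *
rep()
s=shot("side","s18b",(195,180,245,235),13)
E
```

```text
clock: 19.48
position: [0.6047, 0.2275, 0.1709]
ee_rot: [-0.007, 0.707, 0.007, 0.707]
ft_force: [-0.5, -0.0, -0.5]
grip_width: 0.099
t 19.475 p [604.7 227.5 170.9] F [-0.5 -0.  -0.5] w 0.099 xaxis [-0.001 -0.001 -1.   ] zyaw 1.14 T [-0.   -0.    0.03]
```

View pics/s18b.png

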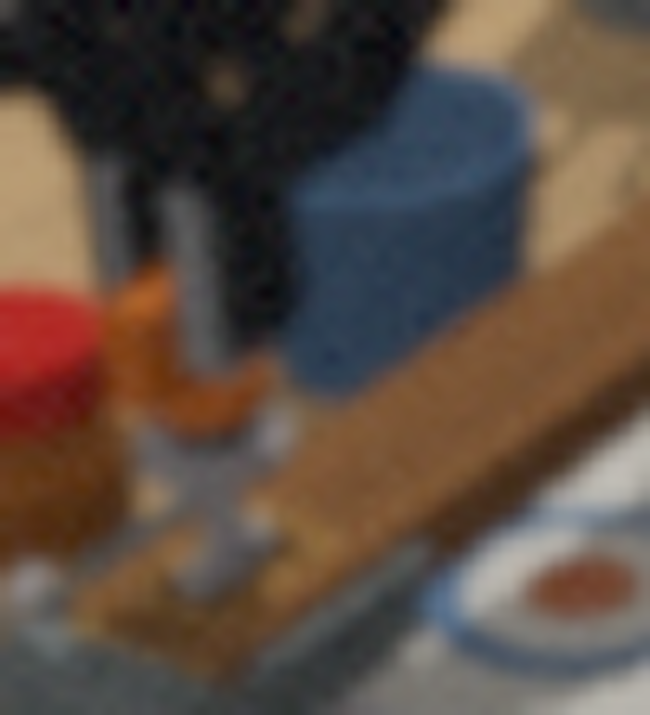

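```bash
python3 -m inch '[[[0,0,0],[1.5,0,0],1],[[0,0,0],[3,0,0],1],[[0,0,0],[4,0,0],1],[[0,0,0],[4,0,0],1]]' 60;  python3 - <<'E'
from h import *
rep()
s=shot("side","s19b",(195,180,245,235),13)
E
```

```text
clock: 20.02
position: [0.6047, 0.2275, 0.167]
ee_rot: [-0.007, 0.707, 0.007, 0.707]
ft_force: [-0.1, -0.4, -0.7]
grip_width: 0.096
t 20.025 p [604.7 227.5 167. ] F [-0.1 -0.4 -0.7] w 0.096 xaxis [-0.001 -0.001 -1.   ] zyaw 1.14 T [ 0.05 -0.01  0.03]
```

View pics/s19b.png

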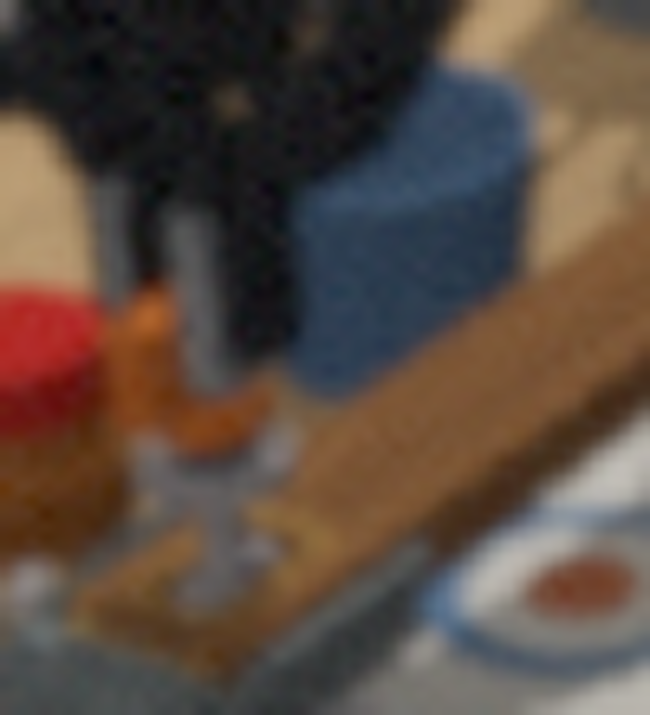

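```bash
python3 -m inch '[[[0,0,0],[2,0,0],1],[[0,0,0],[4,0,0],1],[[0,0,0],[6,0,0],1],[[0,0,0],[6,0,0],1]]' 60;  python3 - <<'E'
from h import *
rep()
E
python3 -m inch '[[[0,0,0],[1.5,0,0],1],[[0,0,0],[3,0,0],1],[[0,0,0],[4,0,0],1],[[0,0,0],[4,0,0],1]]' 60;  python3 - <<'E'
from h import *
rep()
E
```

```text
clock: 20.58
position: [0.6046, 0.2275, 0.1608]
ee_rot: [-0.007, 0.707, 0.007, 0.707]
ft_force: [-0.1, 0.1, -0.6]
grip_width: 0.097
t 20.575 p [604.6 227.5 160.8] F [-0.1  0.1 -0.6] w 0.097 xaxis [-0.001 -0.001 -1.   ] zyaw 1.14 T [0.04 0.04 0.02]
clock: 21.08
position: [0.6046, 0.2275, 0.1567]
ee_rot: [-0.007, 0.707, 0.007, 0.707]
ft_force: [0.1, 0.0, -0.6]
grip_width: 0.098
t 21.075 p [604.6 227.5 156.7] F [ 0.1  0.  -0.6] w 0.098 xaxis [-0.001 -0.001 -1.   ] zyaw 1.14 T [ 0.02 -0.03 -0.02]
```

```bash
python3 -m inch '[[[0,0,0],[2,0,0],1],[[0,0,0],[4,0,0],1],[[0,0,0],[6,0,0],1],[[0,0,0],[6,0,0],1]]' 60;  python3 - <<'E'
from h import *
rep()
E
python3 -m inch '[[[0,0,0],[1,0,0],1],[[0,0,0],[2,0,0],1],[[0,0,0],[3,0,0],1],[[0,0,0],[3,0,0],1]]' 60;  python3 - <<'E'
from h import *
rep()
s=shot("side","s20b",(195,180,245,235),13)
E
```

```text
clock: 21.58
position: [0.6045, 0.2274, 0.1505]
ee_rot: [-0.007, 0.708, 0.007, 0.707]
ft_force: [-1.0, -1.3, -0.7]
grip_width: 0.098
t 21.575 p [604.5 227.4 150.5] F [-1.  -1.3 -0.7] w 0.098 xaxis [-0.001 -0.001 -1.   ] zyaw 1.14 T [-0.01  0.02 -0.06]
clock: 22.08
position: [0.6044, 0.2274, 0.1474]
ee_rot: [-0.007, 0.708, 0.007, 0.707]
ft_force: [0.9, 0.6, -0.4]
grip_width: 0.1
t 22.075 p [604.4 227.4 147.4] F [ 0.9  0.6 -0.4] w 0.1 xaxis [-0.002 -0.001 -1.   ] zyaw 1.14 T [ 0.   -0.    0.04]
```

View pics/s20b.png

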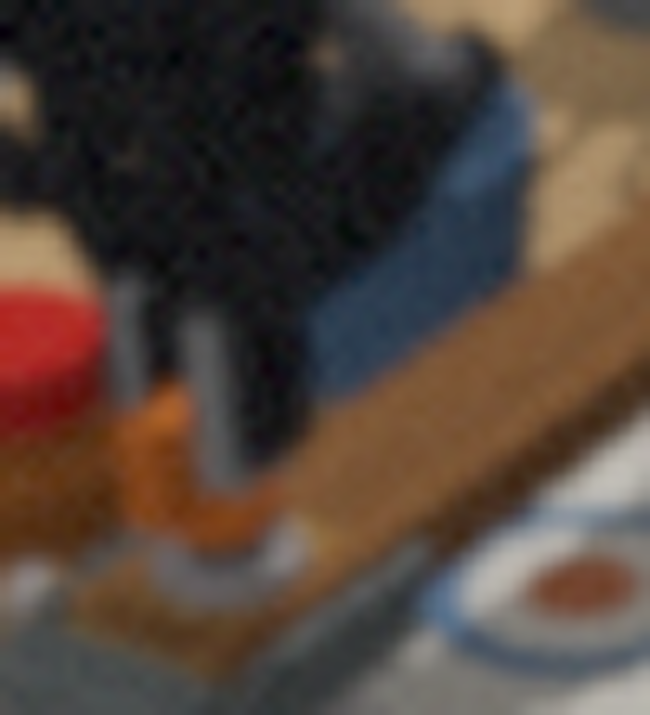

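```bash
python3 -m inch '[[[0,0,0],[1,0,0],1],[[0,0,0],[2,0,0],1],[[0,0,0],[3,0,0],1],[[0,0,0],[3,0,0],1]]' 60;  python3 - <<'E'
from h import *
rep()
E
```

```text
clock: 22.62
position: [0.6046, 0.2275, 0.1453]
ee_rot: [-0.007, 0.707, 0.007, 0.707]
ft_force: [-3.3, -2.2, 7.5]
grip_width: 0.103
t 22.625 p [604.6 227.5 145.3] F [-3.3 -2.2  7.5] w 0.103 xaxis [-0.001 -0.001 -1.   ] zyaw 1.14 T [-0.33  0.67  0.02]
```

```bash
python3 -m inch '[[[0,0,0],[1,0,0],1],[[0,0,0],[2,0,0],1],[[0,0,0],[2.5,0,0],1],[[0,0,0],[2.5,0,0],1]]' 60;  python3 - <<'E'
from h import *
rep()
E
```

```text
clock: 23.12
position: [0.6046, 0.2275, 0.144]
ee_rot: [-0.008, 0.707, 0.006, 0.707]
ft_force: [-4.1, -1.3, 9.9]
grip_width: 0.1
t 23.125 p [604.6 227.5 144. ] F [-4.1 -1.3  9.9] w 0.1 xaxis [-0.    -0.001 -1.   ] zyaw 1.14 T [-0.54  1.05  0.  ]
```

```bash
python3 -m inch '[[[0,0,0],[1,0,-0.5],1],[[0,0,0],[2,0,-0.5],1],[[0,0,0],[3.2,0,-0.5],1],[[0,0,0],[3.2,0,-0.5],1]]' 60;  python3 - <<'E'
from h import *
rep()
E
```

```text
clock: 23.62
position: [0.6045, 0.2275, 0.1425]
ee_rot: [-0.007, 0.707, 0.006, 0.708]
ft_force: [-4.7, -2.5, 13.1]
grip_width: 0.099
t 23.625 p [604.5 227.5 142.5] F [-4.7 -2.5 13.1] w 0.099 xaxis [ 0.001 -0.002 -1.   ] zyaw 1.12 T [-0.69  0.9  -0.  ]
```

```bash
python3 -m inch '[[[0,0,0],[2,0,0],1],[[0,0,0],[2.5,0,0],1],[[0,0,0],[2.5,0,0],1]]' 60;  python3 - <<'E'
from h import *
rep()
E
```

```text
clock: 24.0
position: [0.6046, 0.2275, 0.1416]
ee_rot: [-0.008, 0.706, 0.006, 0.708]
ft_force: [-7.1, -3.7, 14.7]
grip_width: 0.098
t 24.0 p [604.6 227.5 141.6] F [-7.1 -3.7 14.7] w 0.098 xaxis [ 0.002 -0.002 -1.   ] zyaw 1.11 T [-0.8   1.42 -0.01]
```

```bash
python3 -m inch '[[[5,0,0],[1.7,0,-0.4],1],[[12,0,0],[1.7,0,-0.4],1],[[19,0,0],[1.7,0,-0.4],1],[[26,0,0],[1.7,0,-0.4],1],[[30,0,0],[1.7,0,-0.4],1]]' 60;  python3 - <<'E'
from h import *
rep()
E
```

```text
clock: 24.62
position: [0.6054, 0.2284, 0.1423]
ee_rot: [0.178, 0.682, -0.177, 0.687]
ft_force: [-1.3, 1.1, 12.3]
grip_width: 0.1
t 24.625 p [605.4 228.4 142.3] F [-1.3  1.1 12.3] w 0.1 xaxis [ 0.006 -0.    -1.   ] zyaw -29.05 T [-0.06  0.29  0.05]
```

```bash
python3 - <<'E'
from h import *
plan([.6050,.2279,.1423-.0019],down(np.radians(-59)))
E
```

```text
turn [29.95  0.27 -0.23] shift [ 1.9 -0.6 -0.1]
```

```bash
python3 -m inch '[[[5,0.1,-0.1],[2.1,-0.5,0],1],[[12,0.2,-0.1],[2.1,-0.5,0],1],[[19,0.3,-0.2],[2.1,-0.5,0],1],[[26,0.3,-0.2],[2.1,-0.5,0],1],[[31,0.3,-0.2],[2.1,-0.5,0],1]]' 60;  python3 - <<'E'
from h import *
rep();plan([.6050,.2279,.1418-.0019],down(np.radians(-87.5)))
E
```

```text
clock: 25.25
position: [0.6053, 0.2299, 0.1423]
ee_rot: [0.356, 0.612, -0.353, 0.612]
ft_force: [-4.8, 1.9, 12.8]
grip_width: 0.099
t 25.25 p [605.3 229.9 142.3] F [-4.8  1.9 12.8] w 0.099 xaxis [ 0.002  0.003 -1.   ] zyaw -60.16 T [0.48 1.07 0.09]
turn [27.34 -0.15 -0.16] shift [ 2.4 -1.2  1.6]
```

```bash
python3 -m inch '[[[6,0,0],[2.1,-0.8,1],1],[[13,-0.1,-0.1],[2.1,-0.8,1.2],1],[[20,-0.1,-0.1],[2.1,-0.8,1.4],1],[[26,-0.1,-0.1],[2.1,-0.8,1.4],1],[[29,-0.1,-0.1],[2.1,-0.8,1.4],1],[[29,-0.1,-0.1],[2.1,-0.8,1.4],1]]' 60;  python3 - <<'E'
from h import *
rep();plan([.6046,.2283,.1418],down(np.radians(-88.9)))
s=shot("side","s21b",(195,180,245,235),13)
E
```

```text
clock: 26.0
position: [0.6052, 0.2293, 0.1422]
ee_rot: [0.497, 0.504, -0.495, 0.504]
ft_force: [-7.7, -1.7, 14.0]
grip_width: 0.102
t 26.0 p [605.2 229.3 142.2] F [-7.7 -1.7 14. ] w 0.102 xaxis [ 0.002  0.002 -1.   ] zyaw -89.16 T [-0.36  1.5   0.  ]
turn [-0.26 -0.11 -0.12] shift [ 0.4 -0.6  0.9]
```

View pics/s21b.png

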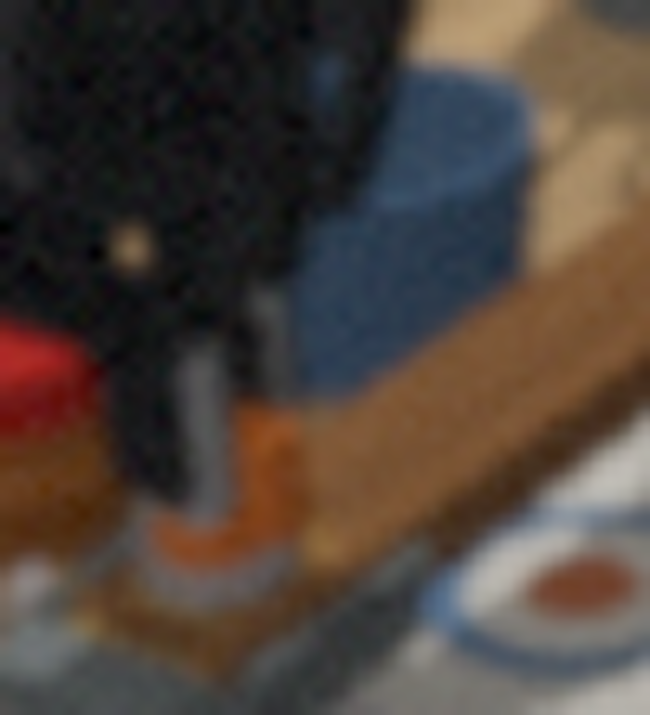

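```bash
python3 -m inch '[[[1,0,0],[1.8,-0.8,0.4],1],[[2.5,0,0],[1.8,-1.5,0.7],1],[[2.5,0,0],[1.8,-1.5,0.7],1]]' 60;  python3 - <<'E'
from h import *
rep();plan([.6046,.2283,.1418],down(np.radians(-88.9)))
E
```

```text
clock: 26.42
position: [0.6048, 0.2288, 0.1424]
ee_rot: [0.509, 0.492, -0.505, 0.493]
ft_force: [-0.5, -1.8, 10.5]
grip_width: 0.099
t 26.425 p [604.8 228.8 142.4] F [-0.5 -1.8 10.5] w 0.099 xaxis [ 0.005  0.003 -1.   ] zyaw -91.65 T [-0.33  0.29 -0.02]
turn [-2.76 -0.16 -0.3 ] shift [ 0.6 -0.2  0.5]
```

```bash
python3 -m inch '[[[1.5,0,0],[1.8,0,-0.2],1],[[4,-0.1,-0.2],[2.3,0,-0.2],1],[[4,-0.1,-0.2],[2.3,0,-0.2],1]]' 60;  python3 - <<'E'
from h import *
rep();plan([.6046,.2283,.1418],down(np.radians(-88.9)))
E
```

```text
clock: 26.8
position: [0.6052, 0.2287, 0.1421]
ee_rot: [0.525, 0.474, -0.523, 0.475]
ft_force: [-5.0, -3.9, 15.0]
grip_width: 0.097
t 26.8 p [605.2 228.7 142.1] F [-5.  -3.9 15. ] w 0.097 xaxis [ 0.003  0.001 -1.   ] zyaw -95.7 T [-1.14  1.4   0.07]
turn [-6.8  -0.04 -0.17] shift [ 0.3 -0.5  0.5]
```

```bash
python3 -m inch '[[[-2,0,0],[1.6,-0.3,0.3],1],[[-5,0,-0.1],[1.6,-1,0.3],1],[[-5,0,-0.1],[1.6,-1,0.3],1]]' 60;  python3 - <<'E'
from h import *
rep()
E
python3 -m inch '[[[0,0,0],[0.5,0,0],1],[[0,0,0],[0,0,0],1],[[0,0,0],[-0.5,0,0],1],[[0,0,0],[-0.5,0,0],1]]' 60;  python3 - <<'E'
from h import *
rep()
E
```

```text
clock: 27.18
position: [0.6051, 0.2285, 0.1425]
ee_rot: [0.504, 0.496, -0.502, 0.498]
ft_force: [-3.2, -1.8, 12.2]
grip_width: 0.098
t 27.175 p [605.1 228.5 142.5] F [-3.2 -1.8 12.2] w 0.098 xaxis [ 0.004  0.001 -1.   ] zyaw -90.68 T [-0.53  0.62 -0.03]
clock: 27.68
position: [0.6051, 0.2285, 0.1442]
ee_rot: [0.504, 0.496, -0.502, 0.498]
ft_force: [-4.5, -1.7, 9.1]
grip_width: 0.098
t 27.675 p [605.1 228.5 144.2] F [-4.5 -1.7  9.1] w 0.098 xaxis [ 0.005  0.001 -1.   ] zyaw -90.68 T [-0.5   0.98 -0.03]
```

```bash
python3 -m inch '[[[0,0,0],[-0.3,0,0],1],[[0,0,0],[-0.8,0,0],1],[[0,0,0],[-1.2,0,0],1],[[0,0,0],[-1.2,0,0],1]]' 60;  python3 - <<'E'
from h import *
rep()
s=shot("side","s22b",(195,180,245,235),13)
E
```

```text
clock: 28.18
position: [0.6051, 0.2284, 0.1451]
ee_rot: [0.504, 0.496, -0.502, 0.498]
ft_force: [-0.6, -1.5, 0.8]
grip_width: 0.102
t 28.175 p [605.1 228.4 145.1] F [-0.6 -1.5  0.8] w 0.102 xaxis [ 0.004  0.001 -1.   ] zyaw -90.69 T [-0.15  0.18  0.02]
```

View pics/s22b.png

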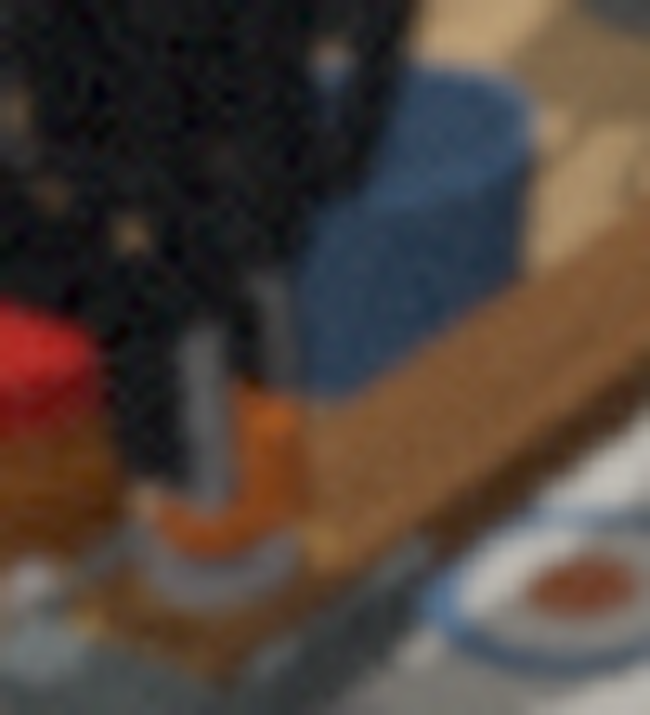

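```bash
python3 -m inch '[[[0,0,0],[0,0,0],0.9],[[0,0,0],[0,0,0],0.8],[[0,0,0],[0,0,0],0.65],[[0,0,0],[0,0,0],0.6],[[0,0,0],[-8,0,0],0.6],[[0,0,0],[-25,0,0],0.6],[[0,0,0],[-50,0,0],0.6],[[0,0,0],[-90,0,0],0.6],[[0,0,0],[-90,0,0],0.6]]' 30;  python3 - <<'E'
from h import *
rep()
E
```

```text
clock: 29.35
position: [0.6062, 0.2294, 0.2403]
ee_rot: [0.507, 0.495, -0.499, 0.499]
ft_force: [0.2, 0.0, -0.1]
grip_width: 0.399
t 29.35 p [606.2 229.4 240.3] F [ 0.2  0.  -0.1] w 0.399 xaxis [ 0.011  0.004 -1.   ] zyaw -90.68 T [-0.03  0.01  0.05]
```

```bash
python3 -m inch '[[[0,0,0],[-20,-20,30],0.6],[[0,0,0],[-20,-55,80],0.6],[[0,0,0],[-20,-90,130],0.6],[[0,0,0],[-20,-120,180],0.6],[[0,0,0],[-20,-150,230],0.6],[[0,0,0],[-20,-160,280],0.6],[[0,0,0],[-20,-160,330],0.6],[[0,0,0],[-20,-160,350],0.6],[[0,0,0],[-20,-160,350],0.6]]' 30;  python3 - <<'E'
from h import *
rep()
s=shot("side","s23",(170,160,330,280),5);shot("top","t23",(205,145,325,245),6); save(s,"s23b",(195,190,245,235),14)
shot("top","t23full")
E
```

```text
clock: 30.48
position: [0.4415, -0.12, 0.2574]
ee_rot: [0.507, 0.494, -0.5, 0.498]
ft_force: [0.5, 0.5, -0.8]
grip_width: 0.401
t 30.475 p [ 441.5 -120.   257.4] F [ 0.5  0.5 -0.8] w 0.401 xaxis [ 0.011  0.004 -1.   ] zyaw -90.84 T [-0.    0.05  0.04]
```

View pics/s23b.png

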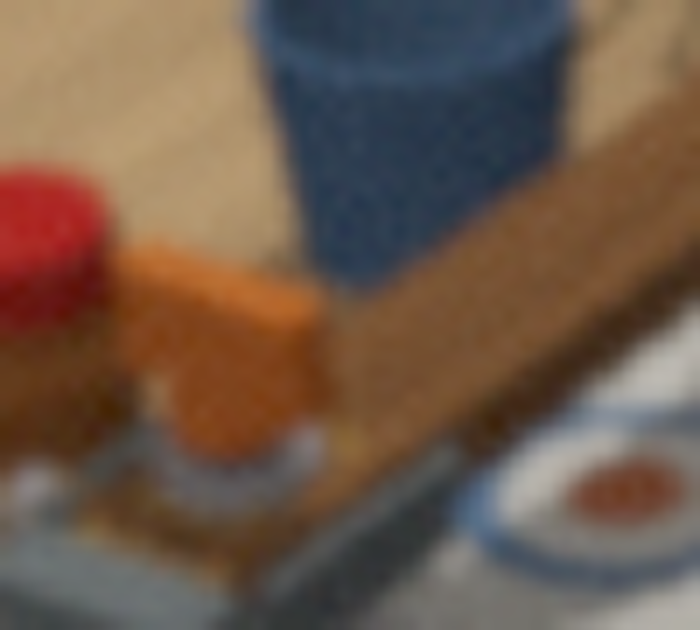

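View pics/t23.png

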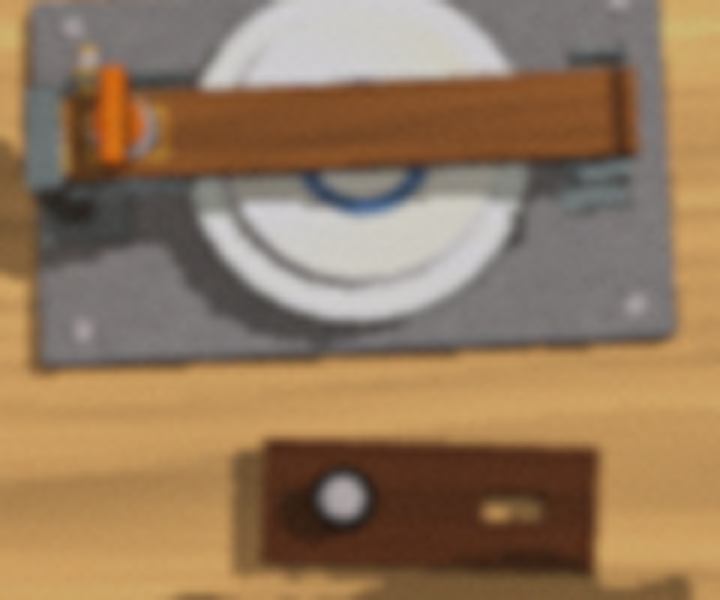

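View pics/s23.png

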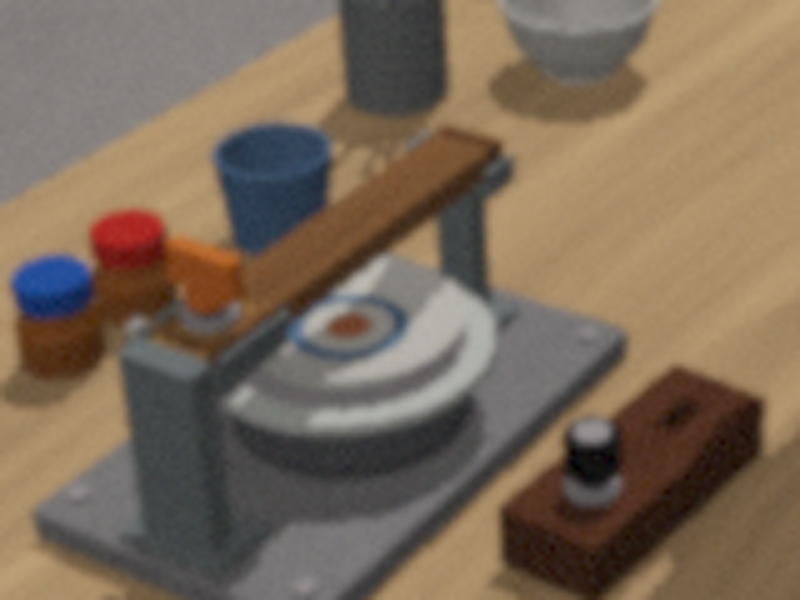

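View pics/t23full.png

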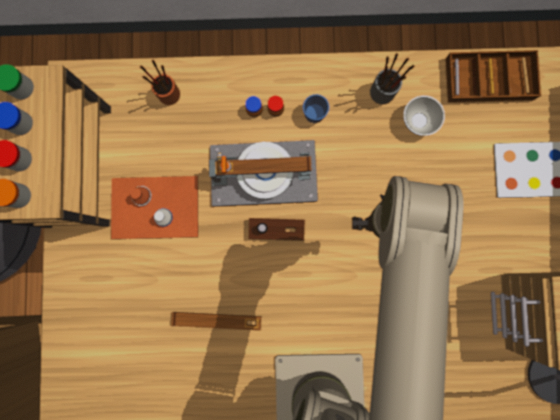

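```bash
python3 - <<'E'
from h import *
a=load("t12");b=load("t23")
for n,c in(("t12",a),("t23",b)):
    print(n,hull_fit(c,(.036,.24,.016),.110,(.607,.1333,.022),rng=3,verbose=0)*[1e3,1e3,57.3])
def sh(x,y,u0,u1,v0,v1):
    f=lambda c:cv2.cvtColor(c["pixels"],cv2.COLOR_RGB2GRAY)[v0:v1,u0:u1].astype(np.float32)
    return cv2.phaseCorrelate(f(x),f(y),cv2.createHanningWindow((u1-u0,v1-v0),cv2.CV_32F))
print("bar rear end",sh(a,b,295,325,148,180)); print("plate lower",sh(load("top0"),b,240,290,178,202),sh(load("top0"),b,240,290,138,153))
s0=load("side0");s=load("s23")
print("side plate right",sh(s0,s,235,262,222,245),"cup",sh(s0,s,212,240,182,196),"jars",sh(s0,s,168,198,200,235),"spare",sh(s0,s,278,300,240,265))
print("vases",sh(s0,s,130,220,300,345))
W=world(s); print("wing top z",np.nanmax(W[208:216,205:217,2]), np.nanmedian(W[207:212,206:216,2]))
E
```

```text
t12 [607.0663985  133.43179434   1.24804927]
t23 [607.03526106 132.7273149    1.34401181]
bar rear end ((-0.15443838706562651, -0.15078432046553658), 0.7603265235821406)
plate lower ((0.019307575750293182, 0.15933848707299703), 0.8765750000874202) ((0.17145994701660783, 0.4529265272115053), 0.9002742614746094)
side plate right ((0.3917423531054851, -0.10936868163298641), 0.9553546066637393) cup ((0.10300456394895185, 0.48938140474805536), 0.9261706516477797) jars ((-0.13878857944368583, -0.12533109746645366), 0.9957126211237024) spare ((0.25967833316664546, 0.25482740135437254), 0.9967013120651245)
vases ((-0.025401284305225147, 0.42335537253338273), 0.916976468121564)
wing top z 0.16271751259718104 0.16004942314671766
```

```bash
python3 - <<'E'
from h import *
rep(); print(manip.hand_in())
E
```

```text
t 30.625 p [ 442.  -117.4  257.4] F [ 0.1 -0.   0.3] w 0.402 xaxis [ 0.011  0.004 -1.   ] zyaw -90.58 T [-0.    0.01  0.03]
the job is handed in; nothing more can be done
None
```

The bar is home against the stop and the thumbscrew is locked through both slots. I handed the job in at 30.6 s with the arm well clear; no verdict was given.

- **Bar:** I laid it about 21 mm short of home and pushed it past the button at roughly 7 N. It then stopped dead against the post: it did not move when I pushed on to 16 N, a little more than needed.
- **Screw:** It went down through both slots without contact and pressed to about 15.4 N. I turned it clockwise about 97° before I felt any resistance, and that was only about 0.07 N·m, so I did not clearly feel the stop. I turned back to about 92° and eased up. The force fell from about 10 N to under 1 N at the height where the pin should lock, so the pin is in the notch.
- **Last pictures:** The wing lies across the bar, with its top about 163 mm above the table, which is the locked height. The bar's rear end shows no shift beyond 0.2 px since I laid it; a box fit to the whole bar put it 0.7 mm further from the post, which is within that fit's noise.
- **Other things:** The plate, cup, jars, vases and spare screw show shifts of half a pixel or less. I checked the bowl only by eye.
- **Disagreement:** The two cameras disagreed by up to about 4 mm along the bridge. I used the relative position of screw and slot, together with contact forces, to line the screw up.

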